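Strip the enamel spray manifold and put the bench in order

ROBOT

A 7-joint arm with a two-finger parallel gripper is mounted at the origin on the work surface. World frame = base frame: x ahead of the robot, y to its left, z up, the work surface at z = 0. Lengths are in mm, angles in degrees, forces in N, time in s.
With the tool pointing down it reaches from about 350 to 900 mm from the base axis. Payload 8.1 kg.
Tool frame: the origin (TCP) lies between the finger pads, 19 mm behind the fingertips; this is the grasp point; z points along the fingers, y is the line along which they close (so a half turn about z gives the same grasp; the last joint's range is limited). The gripper opens to 92 mm and grips with 3 to 60 N. Pads are 19 mm wide; open, the fingers measure 130 mm over their backs; the gripper's body (75 mm by 190 mm) begins 47 mm behind the grasp point.
Start: joints at [63.048, 24.895, 1.432, 90.138, -0.665, 64.973, -4.303], TCP at [224.705, -583.222, 245.542] pointing down, gripper open.
Joint ranges: [-149.89, 149.89], [-25.12, 119.58], [-72.63, 75.52], [4.76, 147.25], [-75.54, 255.54], [6.69, 114.76], [-157.13, 157.13]. Speed limits (degrees/s): [127.2, 127.2, 172.46, 172.46, 180, 180, 180].

INTERFACE

Orientations are given as [roll, pitch, yaw] about the fixed x, y, z axes, in that order (R = Rz(yaw) Ry(pitch) Rx(roll)).
In Python, from workcell import sensors, imaging, robot gives the robot as it stands.
- The arm moves only by the tool arm_command, never from a script. Its argument "steps" is a list of rows, each an object of numbers: "claw": the opening, from -1 (shut) to 1 (fully open); "dx", "dy", "dz": the shift along the tool's x, y, z in cm; "roll": the turn about the tool's z in rad. A call has 1 to 20 rows; each row shifts and turns the commanded pose from where the row before left it, along the tool's axes as they then stand; what a row does not reach is not made up. A row lasts 1/10 s, in which the tool goes at most 50 mm and 8.59 degrees, less where a joint would pass 70% of its speed; a pose out of reach is approached as far as the arm can. A call is refused whole if a number of a shift passes 5 or a number of a turn 0.15, either way. A call with a gripper value outside its range is refused whole. The fingers move at their own pace and stop on an object; the grip force is fixed at half the most. Time passes only in rows, so rows that do not move let the fingers close. It gives the time, the measured TCP pose, the force, the opening and the grip force at its end, in the units of the state.
- sensors.get_obs(): the state, without advancing time (a new reading comes with each control period).
- imaging.get_image(name): name is "scene" or "top" or "wrist"; returns the picture (384x512x3 uint8, blue, green, red); there is no depth.
- imaging.camera_model(name): a dict with "camera_matrix" (3x3 intrinsics, pixels), "R" (3x3) and "t" (3): a world point X has camera coordinates R X + t; the wrist camera has in their place "mount" (4x4, takes a point from camera to tool coordinates, whose origin is the TCP and whose axes are the flange's). Camera axes: x right, y down, z forward; pixel columns grow to the right and rows downward; lengths in mm; the calibration is good to about 2 mm. The wrist camera is an equidistant fisheye: a pixel r from the principal point sees the ray r / f radians off the axis. A picture is of the moment at which its call begins: read the wrist's pose just before it. camera_model takes no time and is no camera call.
- robot.hand_in(): hands the job in; it is judged then, once.
The state is a dict: "time_s": time; "joint_pos": joint angles; "qvel": joint speeds; "tau": joint torques, N m; "eef_pos": TCP position; "ee_rot": TCP orientation; "contact_force": force on the tool from outside, world axes, zero at the start; "moment": the same for the moment, N m; "opening": finger opening in mm; "grasp_force": force on a finger pad.
Only numpy, scipy, OpenCV 4.12 (cv2) and the standard library are available. Lean on these libraries where they do the work, as an engineer would, in place of code of your own. Each camera call takes 0.05 s, during which the arm holds its last target. There are 200 camera calls.

TASK

Spraying is over: take every rigid tube out of the manifold's push-in fittings by pushing the fitting's release collar in while drawing the tube out, and put plain tubes in the long bin and fine-nozzle tubes in the square bin. Also stand all three enamel jars upright on the steel slab, wholly on it, and leave the spool, the dish and the small vase where they are.

Things in the scene. Friction and masses are not known exactly. Their poses are not given: they have to be found in the camera images.
- manifold: Aluminium air manifold block screwed to the bench, 60 x 286 x 36 mm (x, y, z), with five upright push-in fittings in a row along its y axis at y = -110, -55, 0, 55 and 110 mm. Origin: centre of its underside. Fixed.
- collar0_top (a point): Centre of the top face of the collar at manifold y = -110 mm; moves with it. The black release collar is a flange 42 mm across with an 18 mm bore, round the tube; top 56 mm above the table at rest. Pushed down it travels up to 10 mm against a spring (4 N at first, 9 N fully in) and springs back when let go.
- collar1_top (a point): Centre of the top face of the collar at manifold y = -55 mm; moves with it. All fittings alike. Two jaws inside sit in the tube's groove and part 0.6 mm each per mm of collar travel; from 4 mm on they let the foot pass. With the collar out the tube cannot be pulled.
- collar2_top (a point): Centre of the top face of the collar at manifold y = 0 mm; moves with it. To release: push the collar nearly fully in (8 to 10 mm), e.g. with fingertips straddling the tube at 26 mm opening, close on the tube with the collar held in, draw up. The collar may rise with the fingers: the foot is by then between the jaws.
- collar3_top (a point): Centre of the top face of the collar at manifold y = 55 mm; moves with it. A tube is clear of its fitting after 48 mm of lift (foot above the resting collar).
- collar4_top (a point): Centre of the top face of the collar at manifold y = 110 mm; moves with it. As the others.
- fine1: Fine-nozzle tube: rigid steel, 112 mm long; above 85 mm it tapers to a 6 mm spout 20 mm long. 16 mm foot (lowest 8 mm), then a groove 11 mm long, 11 mm wide for the jaws, then the smooth 16 mm stem. Origin: on the axis 48 mm above the foot's underside; z up the tube. 60 g x 0.8 to 1.25. Starts locked in any one of the fittings, foot 48 mm below the collar's top.
- fine2: Fine-nozzle tube: rigid steel, 112 mm long; above 85 mm it tapers to a 6 mm spout 20 mm long. 16 mm foot (lowest 8 mm), then a groove 11 mm long, 11 mm wide for the jaws, then the smooth 16 mm stem. Origin: on the axis 48 mm above the foot's underside; z up the tube. 60 g x 0.8 to 1.25. Starts locked in any one of the fittings, foot 48 mm below the collar's top.
- fine3: Fine-nozzle tube: rigid steel, 112 mm long; above 85 mm it tapers to a 6 mm spout 20 mm long. 16 mm foot (lowest 8 mm), then a groove 11 mm long, 11 mm wide for the jaws, then the smooth 16 mm stem. Origin: on the axis 48 mm above the foot's underside; z up the tube. 60 g x 0.8 to 1.25. Starts locked in any one of the fittings, foot 48 mm below the collar's top.
- plain1: Plain tube: rigid steel, 96 mm long, 16 mm wide right up to its flat top, no spout. 16 mm foot (lowest 8 mm), then a groove 11 mm long, 11 mm wide for the jaws, then the smooth 16 mm stem. Origin: on the axis 48 mm above the foot's underside; z up the tube. 60 g x 0.8 to 1.25. Starts locked in any one of the fittings, foot 48 mm below the collar's top.
- plain2: Plain tube: rigid steel, 96 mm long, 16 mm wide right up to its flat top, no spout. 16 mm foot (lowest 8 mm), then a groove 11 mm long, 11 mm wide for the jaws, then the smooth 16 mm stem. Origin: on the axis 48 mm above the foot's underside; z up the tube. 60 g x 0.8 to 1.25. Starts locked in any one of the fittings, foot 48 mm below the collar's top.
- long_bin: Long plywood bin for plain tubes, 100 x 200 x 45 mm high outside (x, y, z), walls and floor 4 mm, open on top. Origin: centre of its underside. Fixed.
- square_bin: Square plywood bin for fine-nozzle tubes, 140 x 140 x 45 mm high outside, walls and floor 4 mm, open on top. Origin: centre of its underside. Fixed. The two bins may change places.
- slab: Dark steel slab lying on the bench, 200 x 220 x 8 mm (x, y, z). Origin: centre of its underside. Fixed.
- jar1: Closed glass enamel jar with a steel screw cap, 60 mm across at the body, 62 mm high, 200 g (scaled 0.8 to 1.25), standing upright on the bench. Origin: centre of its underside; z is up its axis. Can be gripped across the body from above with the TCP about 40 mm above its underside.
- jar2: Closed glass enamel jar with a steel screw cap, 60 mm across at the body, 62 mm high, 200 g (scaled 0.8 to 1.25), standing upright on the bench. Origin: centre of its underside; z is up its axis. Can be gripped across the body from above with the TCP about 40 mm above its underside.
- jar3: Closed glass enamel jar with a steel screw cap, 60 mm across at the body, 62 mm high, 200 g (scaled 0.8 to 1.25), standing upright on the bench. Origin: centre of its underside; z is up its axis. Can be gripped across the body from above with the TCP about 40 mm above its underside.
- spool: Bystander: spool of copper wire, 60 mm across, 55 mm high, beyond the manifold. Origin: centre of its underside.
- dish: Bystander: small brass and blue enamel dish, 90 mm across, 14 mm high, beyond the manifold. Origin: centre of its underside.
- small_vase: Bystander: small blue vase, about 73 mm across, 110 mm high, beyond the slab. Origin: centre of its underside.

How it is judged:
By the outcome, as a careful person would: the job done as asked, in the order asked, and still so for the second after the job is handed in, with the robot touching nothing.
Of fine1, fine2, fine3, plain1, plain2 only 3 to 5 are there at a start; the rules pass over those that are not, and their reading is None.
At some moment in a run one of jar1, jar2, jar3 may be knocked a few centimetres aside while the robot is not near it.
It also fails if it takes over 210 s, if anything falls off the work surface, if the arm or the gripper's body presses on something with over 40 N, if the wrist force passes 120 N, or if a joint passes its speed limit or range.

## Working session

There is one attempt and no reset: what is moved stays moved. The work goes in short steps, Python scripts to look and compute and a tool call to move; the robot and the scene stay as the last step left them, time stands still between calls to the robot, and variables do not carry over. Pictures are saved under pics/ and viewed, at most 14 in all, crops included, and the job is handed in when it is done.

Besides the shell and the picture viewer there is one more tool, called as a command line: name --argument value ..., lists and objects as JSON in quotes. arm_command: Moves the arm, as the interface text tells. Its arguments: {"type":"object","properties":{"steps":{"type":"array","items":{"type":"object","properties":{"claw":{"type":"number"},"dx":{"type":"number"},"dy":{"type":"number"},"dz":{"type":"number"},"roll":{"type":"number"}}}}},"required":["steps"]}

```bash
mkdir -p pics
python3 - <<'E'
from workcell import sensors, imaging, robot
import cv2,numpy as np
o=sensors.get_obs()
for k,v in o.items(): print(k,np.round(v,3).tolist())
for n in ["scene","top","wrist"]:
    m=imaging.camera_model(n)
    print(n,{k:np.round(v,4).tolist() for k,v in m.items()})
for n in ["scene","top"]:
    im=imaging.get_image(n); cv2.imwrite(f"pics/{n}0.png",im)
    cv2.imwrite(f"pics/{n}0b.png",cv2.resize(im,(800,600),interpolation=cv2.INTER_CUBIC))
E
```

```text
time_s 0.0
joint_pos [63.048, 24.937, 1.432, 90.19, -0.663, 64.972, -4.303]
qvel [0.097, -0.048, 0.035, -0.048, -0.06, -0.047, -0.05]
tau [0.0, -66.785, 0.985, -31.446, -0.061, 0.043, 0.0]
eef_pos [224.477, -582.777, 244.736]
ee_rot [-179.91, 0.01, 21.069]
contact_force [0.534, -1.001, -0.064]
moment [0.047, 0.051, 0.04]
grasp_force 0.0
opening 91.866
scene {'camera_matrix': [[354.7113, 0.0, 250.9731], [0.0, 354.7113, 185.2485], [0.0, 0.0, 1.0]], 'R': [[0.4801, 0.877, 0.0175], [0.5176, -0.2671, -0.8129], [-0.7082, 0.3993, -0.5822]], 't': [-276.1728, -268.7586, 1339.69]}
top {'camera_matrix': [[417.5624, 0.0, 248.2462], [0.0, 417.5624, 186.5322], [0.0, 0.0, 1.0]], 'R': [[-0.0226, -0.9997, -0.007], [-0.982, 0.0235, -0.1872], [0.1873, 0.0026, -0.9823]], 't': [26.2101, 583.7938, 923.247]}
wrist {'camera_matrix': [[297.3186, 0.0, 247.4954], [0.0, 297.3186, 192.2065], [0.0, 0.0, 1.0]], 'mount': [[-0.0003, -0.9538, -0.3003, 83.0742], [1.0, -0.0005, 0.0004, -0.279], [-0.0006, -0.3003, 0.9538, -138.8786], [0.0, 0.0, 0.0, 1.0]]}
```

View pics/scene0b.png

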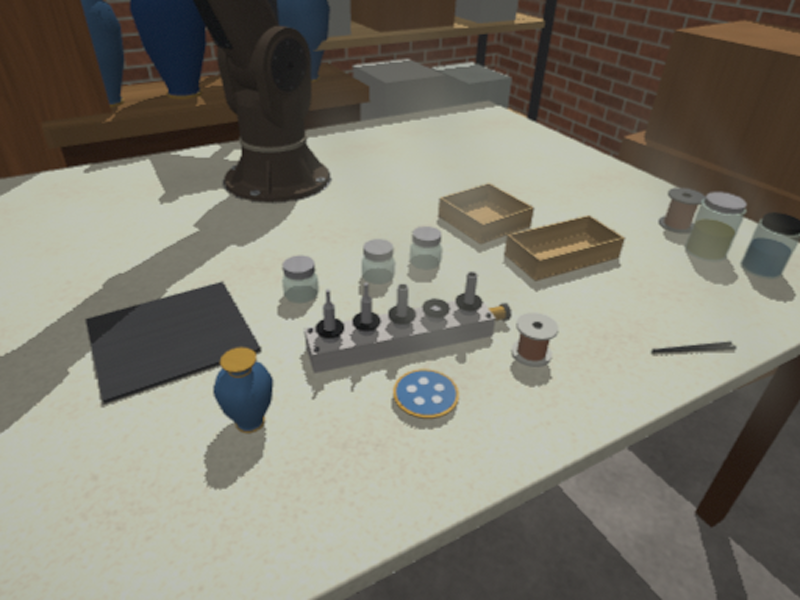

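View pics/top0b.png

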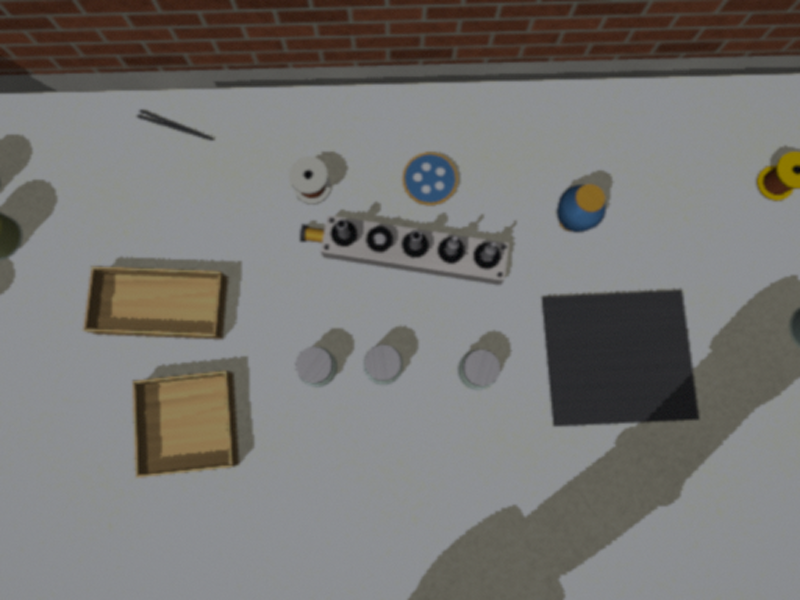

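The scene picture shows four tubes, with one empty fitting (second from the left in the top view, at about (379,238)). It also shows three jars, two bins and the slab. I'll enlarge to classify the tubes and read pixels.

Run:
```python
import cv2
s=cv2.imread("pics/scene0.png"); t=cv2.imread("pics/top0.png")
# scene crop x175-335,y140-240 x5
cv2.imwrite("pics/sc_crop.png",cv2.resize(s[140:240,175:335],None,fx=5,fy=5,interpolation=cv2.INTER_CUBIC))
cv2.imwrite("pics/top_crop.png",cv2.resize(t[130:260,180:340],None,fx=4.6,fy=4.6,interpolation=cv2.INTER_CUBIC))
```

```text
(no output)
```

View pics/sc_crop.png

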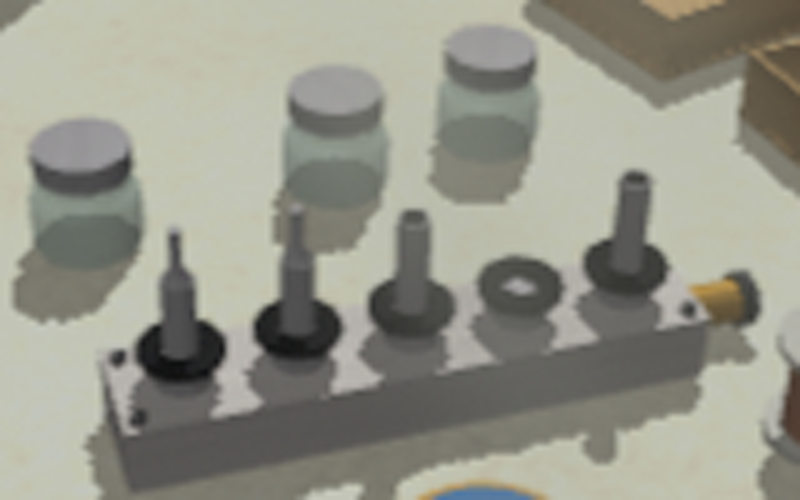

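View pics/top_crop.png

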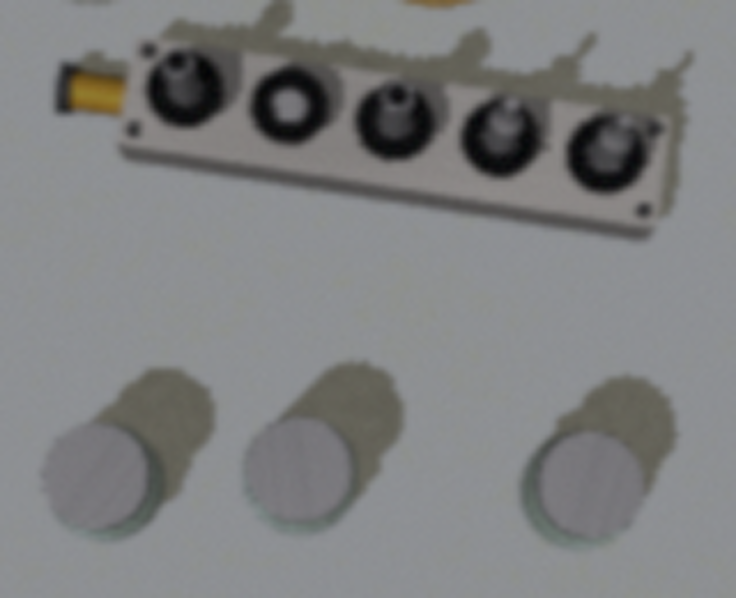

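The left two tubes in the scene crop (175,230 and 296,209) are fine. The next two (414,215 and 635,177) are plain, with the empty fitting at (519,286) between them. Next I triangulate.

```bash
cat > h.py <<'E'
import numpy as np, cv2
from workcell import sensors, imaging, robot
def P(n):
    m=imaging.camera_model(n); return np.array(m["camera_matrix"])@np.c_[m["R"],m["t"]]
PS,PT=P("scene"),P("top")
def crop(p,s,o): return (np.array(p,float)+.5)/s-.5+np.array(o)
def tri(ps,pt):
    X=cv2.triangulatePoints(PS,PT,np.array(ps,float).reshape(-1,2).T,np.array(pt,float).reshape(-1,2).T); X=(X[:3]/X[3]).T
    def rp(Pm,p): q=np.c_[X,np.ones(len(X))]@Pm.T; return np.linalg.norm(q[:,:2]/q[:,2:]-np.reshape(p,(-1,2)),axis=1)
    return np.c_[X,rp(PS,ps),rp(PT,pt)]
def onz(n,p,z):
    p=np.reshape(p,(-1,2)); m=imaging.camera_model(n); K,R,t=map(np.array,(m["camera_matrix"],m["R"],m["t"]))
    d=np.c_[p,np.ones(len(p))]@np.linalg.inv(K).T@R; c=-R.T@t
    return c+d*((z-c[2])/d[:,2])[:,None]
def proj(n,X):
    q=np.c_[np.reshape(X,(-1,3)),np.ones(np.size(X)//3)]@(PS if n=="scene" else PT).T; return q[:,:2]/q[:,2:]
E
cat > m.py <<'E'
from h import *
np.set_printoptions(precision=1,suppress=True)
S=lambda p:crop(p,5,(175,140)); T=lambda p:crop(p,4.6,(180,130)); B=lambda p:crop(p,1.5625,(0,0))
cs=S([(181,347),(298,325),(411,304),(519,284),(625,265)]); ct=T([(605,151),(500,134),(396,119),(290,104),(186,87)])
print("collars\n",tri(cs,ct)); print("top@56\n",onz("top",ct,56)); print("scene@56\n",onz("scene",cs,56))
js=S([(82,142),(336,90),(490,47)]); jt=T([(592,484),(299,468),(97,476)])
print("jarcaps\n",tri(js,jt)); print("top@62\n",onz("top",jt,62)); print("scene@62\n",onz("scene",js,62))
print("tips\n",tri(S([(175,231),(296,209),(414,216),(635,177)]),T([(627,122),(511,103),(398,95),(180,65)])))
print("long\n",onz("top",B([(92,267),(225,272),(221,338),(85,331)]),45))
print("long tri\n",tri(B([(506,237),(590,219),(622,241)]),B([(85,331),(92,267),(225,272)])))
print("sq\n",onz("top",B([(134,378),(231,372),(236,465),(138,475)]),45))
print("sq scene@45",onz("scene",B([(439,210),(489,186),(532,209),(482,240)]),45))
print("slab\n",onz("top",B([(543,296),(682,290),(698,419),(554,425)]),8))
print("slab scene\n",onz("scene",B([(88,318),(220,286),(258,345)]),8))
print("spool,dish,vase tops",onz("top",B([(308,172),(431,178),(591,198)]),[55,14,110]))
E
python3 m.py
```

```text
collars
 [[ 638.4 -138.    55.4    0.4    0.3]
 [ 648.7  -84.4   55.6    0.3    0.2]
 [ 658.3  -30.7   55.1    0.1    0.1]
 [ 667.7   23.6   54.2    0.3    0.2]
 [ 678.2   77.5   54.     0.3    0.2]]
top@56
 [[ 638.5 -137.4   56. ]
 [ 648.9  -83.8   56. ]
 [ 658.1  -30.5   56. ]
 [ 667.5   24.    56. ]
 [ 677.9   77.7   56. ]]
scene@56
 [[ 638.8 -139.1   56. ]
 [ 648.9  -85.3   56. ]
 [ 659.2  -31.6   56. ]
 [ 669.4   21.5   56. ]
 [ 680.2   75.1   56. ]]
jarcaps
 [[ 468.  -121.1   62.4    0.2    0.1]
 [ 479.2   23.    60.4    0.1    0.1]
 [ 477.5  123.3   60.6    0.1    0.1]]
top@62
 [[ 467.9 -121.4   62. ]
 [ 479.1   23.2   62. ]
 [ 477.5  123.4   62. ]]
scene@62
 [[ 467.6 -120.5   62. ]
 [ 481.4   21.5   62. ]
 [ 479.4  121.6   62. ]]
tips
 [[ 637.2 -138.6  119.2    0.3    0.2]
 [ 647.5  -84.   119.7    0.3    0.2]
 [ 657.2  -30.   104.5    0.1    0.1]
 [ 675.8   77.6  103.6    0.3    0.2]]
long
 [[635.6 465.3  45. ]
 [622.8 261.1  45. ]
 [521.7 264.6  45. ]
 [537.  469.6  45. ]]
long tri
 [[510.8 421.4  26.3  35.   25.8]
 [611.5 427.4  90.   10.3   8.9]
 [669.9 301.1  82.8  29.6  31. ]]
sq
 [[465.1 392.3  45. ]
 [470.6 248.5  45. ]
 [336.7 238.2  45. ]
 [325.8 379.5  45. ]]
sq scene@45 [[386.  210.4  45. ]
 [339.7 370.6  45. ]
 [468.4 383.5  45. ]
 [523.5 217.1  45. ]]
slab
 [[ 580.6 -229.9    8. ]
 [ 585.  -448.3    8. ]
 [ 386.2 -451.2    8. ]
 [ 382.2 -233.3    8. ]]
slab scene
 [[ 386.9 -449.2    8. ]
 [ 394.7 -241.5    8. ]
 [ 573.9 -230.7    8. ]]
spool,dish,vase tops [[ 776.9  133.    55. ]
 [ 777.6  -60.8   14. ]
 [ 705.1 -284.8  110. ]]
```

Heights check out: collars 54–56, caps 60–62, tips 119/104. Manifold yaw is about -10.5° and tool yaw should be 79.5°. Now I turn and move towards the row.

arm_command --steps '[{"roll":-0.145},{"roll":-0.145},{"roll":-0.145},{"roll":-0.145},{"roll":-0.145},{"roll":-0.145},{"roll":-0.145},{"dx":1.5,"dy":0.7,"claw":-0.43},{"dx":3,"dy":1.35},{"dx":3,"dy":1.35},{"dx":3,"dy":1.35},{"dx":3,"dy":1.35},{"dx":3,"dy":1.35},{"dx":3,"dy":1.35},{"dx":3,"dy":1.35},{"dx":3,"dy":1.35},{"dx":3,"dy":1.35},{"dx":3,"dy":1.35},{"dx":3,"dy":1.35},{"dx":3,"dy":1.35}]'

```text
$.steps[0]: bad value
```

arm_command --steps '[{"claw":1,"dx":0,"dy":0,"dz":0,"roll":-0.145},{"claw":1,"dx":0,"dy":0,"dz":0,"roll":-0.145}]'

```text
time_s: 0.3
eef_pos: [224.7, -582.9, 245.0]
ee_rot: [-179.9, -0.0, 38.0]
contact_force: [0.5, 0.0, 1.7]
opening: 91.9
grasp_force: 0.0
```

arm_command --steps '[{"claw":1,"dx":0,"dy":0,"dz":0,"roll":-0.145},{"claw":1,"dx":0,"dy":0,"dz":0,"roll":-0.145},{"claw":1,"dx":0,"dy":0,"dz":0,"roll":-0.145},{"claw":1,"dx":0,"dy":0,"dz":0,"roll":-0.145},{"claw":1,"dx":0,"dy":0,"dz":0,"roll":-0.145},{"claw":-0.43,"dx":1.5,"dy":0.7,"dz":0,"roll":0},{"claw":-0.43,"dx":3,"dy":1.35,"dz":0,"roll":0},{"claw":-0.43,"dx":3,"dy":1.35,"dz":0,"roll":0},{"claw":-0.43,"dx":3,"dy":1.35,"dz":0,"roll":0},{"claw":-0.43,"dx":3,"dy":1.35,"dz":0,"roll":0},{"claw":-0.43,"dx":3,"dy":1.35,"dz":0,"roll":0},{"claw":-0.43,"dx":3,"dy":1.35,"dz":0,"roll":0},{"claw":-0.43,"dx":3,"dy":1.35,"dz":0,"roll":0},{"claw":-0.43,"dx":3,"dy":1.35,"dz":0,"roll":0},{"claw":-0.43,"dx":3,"dy":1.35,"dz":0,"roll":0},{"claw":-0.43,"dx":3,"dy":1.35,"dz":0,"roll":0},{"claw":-0.43,"dx":3,"dy":1.35,"dz":0,"roll":0},{"claw":-0.43,"dx":3,"dy":1.35,"dz":0,"roll":0},{"claw":-0.43,"dx":1.5,"dy":0.7,"dz":0,"roll":0},{"claw":-0.43,"dx":0,"dy":0,"dz":0,"roll":0}]'

```text
time_s: 2.3
eef_pos: [471.9, -229.0, 245.5]
ee_rot: [180.0, -0.1, 79.3]
contact_force: [0.7, -0.5, -1.1]
opening: 26.2
grasp_force: 0.0
```

```bash
cat >> h.py <<'E'
def go(x,y,z,yaw):
    "remaining roll (rad) and tool-axis shift (cm) after that roll"
    o=sensors.get_obs(); p=np.array(o["eef_pos"]); y0=o["ee_rot"][2]; a=np.radians(yaw)
    r=-np.radians((yaw-y0+180)%360-180); d=np.array([x,y,z])-p
    print("pose",np.round(p,1),"yaw",round(y0,1),"-> roll %.3f dx %.2f dy %.2f dz %.2f"%(r,(d[0]*np.cos(a)+d[1]*np.sin(a))/10,(d[0]*np.sin(a)-d[1]*np.cos(a))/10,-d[2]/10))
def wrist(fn):
    o=sensors.get_obs(); im=imaging.get_image("wrist"); cv2.imwrite("pics/"+fn+".png",im); np.save("pics/"+fn+".npy",np.r_[o["eef_pos"],o["ee_rot"]])
def wray(fn,p):
    from scipy.spatial.transform import Rotation as Ro
    e=np.load("pics/"+fn+".npy"); R=Ro.from_euler("xyz",e[3:],degrees=True).as_matrix(); m=imaging.camera_model("wrist"); K=m["camera_matrix"]; M=np.array(m["mount"])
    v=(np.reshape(p,(-1,2))-[K[0][2],K[1][2]])/K[0][0]; r=np.linalg.norm(v,axis=1)[:,None]
    d=np.c_[v*np.sinc(r/np.pi),np.cos(r)]; return R@M[:3,3]+e[:3],d@M[:3,:3].T@R.T
def wonz(fn,p,z):
    c,d=wray(fn,p); return c+d*((z-c[2])/d[:,2])[:,None]
def wtri(f1,p1,f2,p2):
    c1,D1=wray(f1,p1); c2,D2=wray(f2,p2); out=[]
    for a,b in zip(D1,D2):
        s=np.linalg.lstsq(np.c_[a,-b],c2-c1,rcond=None)[0]; u,w=c1+a*s[0],c2+b*s[1]; out.append(np.r_[(u+w)/2,np.linalg.norm(u-w)])
    return np.array(out)
E
python3 - <<'E'
from h import *
go(678.3,77.6,200,79.5); wrist("w1")
E
```

```text
pose [ 471.9 -229.   245.5] yaw 79.3 -> roll -0.003 dx 33.91 dy 14.70 dz 4.55
```

arm_command --steps '[{"claw":-0.43,"dx":2.5,"dy":1.1,"dz":0,"roll":0},{"claw":-0.43,"dx":3.5,"dy":1.5,"dz":0,"roll":0},{"claw":-0.43,"dx":3.5,"dy":1.5,"dz":0,"roll":0},{"claw":-0.43,"dx":3.5,"dy":1.5,"dz":0,"roll":0},{"claw":-0.43,"dx":3.5,"dy":1.5,"dz":0,"roll":0},{"claw":-0.43,"dx":3.5,"dy":1.5,"dz":0,"roll":0},{"claw":-0.43,"dx":3.5,"dy":1.5,"dz":0.5,"roll":0},{"claw":-0.43,"dx":3.5,"dy":1.5,"dz":1,"roll":0},{"claw":-0.43,"dx":3.5,"dy":1.5,"dz":1,"roll":0},{"claw":-0.43,"dx":2.5,"dy":1.1,"dz":1,"roll":0},{"claw":-0.43,"dx":0.9,"dy":0.5,"dz":1,"roll":-0.003},{"claw":-0.43,"dx":0,"dy":0,"dz":0,"roll":0}]'

```text
time_s: 3.55
eef_pos: [677.5, 72.4, 198.3]
ee_rot: [-179.8, 0.1, 79.4]
contact_force: [-0.6, -0.6, -0.3]
opening: 26.0
grasp_force: 0.0
```

Run:
```python
from h import *
go(678.3,77.6,120,79.5); wrist("w2")
a,b=[cv2.imread(f"pics/w{i}.png") for i in (1,2)]
cv2.imwrite("pics/w12.png",cv2.resize(np.vstack([a[0:384,:],b]),(600,900))[:600] if 0 else np.hstack([cv2.resize(a,(400,300)),cv2.resize(b,(400,300))]))
cv2.imwrite("pics/w2b.png",cv2.resize(b,(800,600),interpolation=cv2.INTER_CUBIC))
```

```text
pose [677.5  72.4 198.3] yaw 79.4 -> roll -0.002 dx 0.52 dy -0.02 dz 7.83
```

View pics/w2b.png

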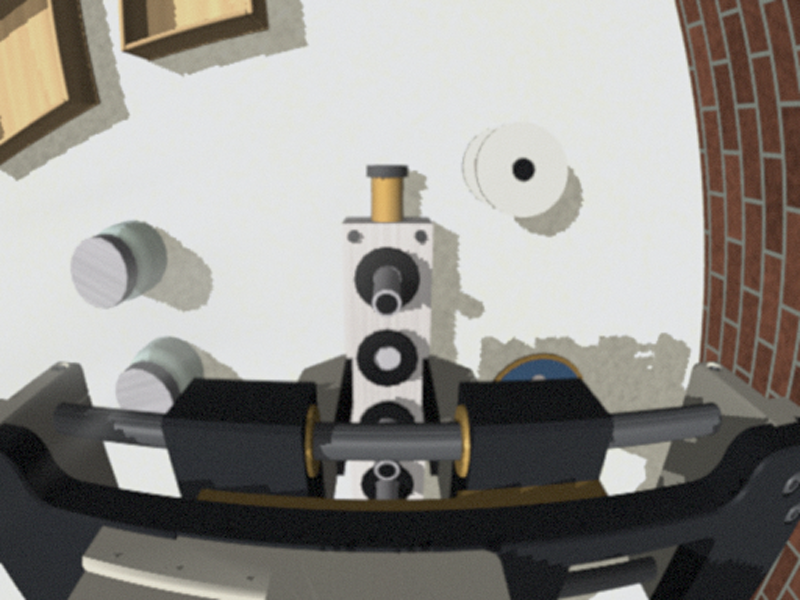

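The wrist picture shows the tube in the end fitting with its top at (386,301) and collar at (387,278). The empty collar is at (388,357) and the next tube top at (387,470).

Run:
```python
from h import *
np.set_printoptions(precision=1,suppress=True)
B=lambda p:crop(p,1.5625,(0,0))
print(wonz("w2",B([(387,277),(388,356)]),56),wonz("w2",B([(386,302),(387,470)]),104), wonz("w2",B([(101,271)]),62))
```

```text
[[679.9  81.3  56. ]
 [670.6  28.1  56. ]] [[679.4  80.4 104. ]
 [659.5 -28.4 104. ]] [[484.7 126.2  62. ]]
```

arm_command --steps '[{"claw":-0.43,"dx":0.68,"dy":0.03,"dz":1,"roll":0},{"claw":-0.43,"dx":0,"dy":0,"dz":2.5,"roll":0},{"claw":-0.43,"dx":0,"dy":0,"dz":2.5,"roll":0},{"claw":-0.43,"dx":0,"dy":0,"dz":2.5,"roll":0},{"claw":-0.43,"dx":0,"dy":0,"dz":2,"roll":0},{"claw":-0.43,"dx":0,"dy":0,"dz":1,"roll":0},{"claw":-0.43,"dx":0,"dy":0,"dz":0,"roll":0},{"claw":-0.43,"dx":0,"dy":0,"dz":0,"roll":0}]'

```text
time_s: 4.4
eef_pos: [680.3, 78.7, 86.5]
ee_rot: [179.9, -0.0, 79.3]
contact_force: [-0.8, 0.1, -0.1]
opening: 25.8
grasp_force: 0.0
```

arm_command --steps '[{"claw":-0.43,"dx":0,"dy":-0.08,"dz":0.5,"roll":0},{"claw":-0.43,"dx":0,"dy":0,"dz":0.4,"roll":0},{"claw":-0.43,"dx":0,"dy":0,"dz":0.3,"roll":0},{"claw":-0.43,"dx":0,"dy":0,"dz":0.3,"roll":0},{"claw":-0.43,"dx":0,"dy":0,"dz":0,"roll":0},{"claw":-0.43,"dx":0,"dy":0,"dz":0,"roll":0}]'

```text
time_s: 5.0
eef_pos: [679.3, 79.4, 71.0]
ee_rot: [180.0, -0.0, 79.4]
contact_force: [-1.5, -1.1, 5.6]
opening: 25.8
grasp_force: 2.8
```

arm_command --steps '[{"claw":-0.43,"dx":0,"dy":0,"dz":0.2,"roll":0},{"claw":-0.43,"dx":0,"dy":0,"dz":0.2,"roll":0},{"claw":-0.43,"dx":0,"dy":0,"dz":0.1,"roll":0},{"claw":-0.43,"dx":0,"dy":0,"dz":0,"roll":0}]'

```text
time_s: 5.4
eef_pos: [679.3, 79.3, 66.2]
ee_rot: [180.0, -0.0, 79.4]
contact_force: [-3.1, -0.6, 8.5]
opening: 26.1
grasp_force: 4.0
```

arm_command --steps '[{"claw":-1,"dx":0,"dy":0,"dz":0,"roll":0},{"claw":-1,"dx":0,"dy":0,"dz":0,"roll":0},{"claw":-1,"dx":0,"dy":0,"dz":0,"roll":0},{"claw":-1,"dx":0,"dy":0,"dz":0,"roll":0},{"claw":-1,"dx":0,"dy":0,"dz":0,"roll":0}]'

```text
time_s: 5.9
eef_pos: [679.5, 79.7, 66.4]
ee_rot: [179.9, -0.0, 79.4]
contact_force: [-2.0, 0.1, 7.7]
opening: 15.4
grasp_force: 33.2
```

arm_command --steps '[{"claw":-1,"dx":0,"dy":0,"dz":-0.3,"roll":0},{"claw":-1,"dx":0,"dy":0,"dz":-0.4,"roll":0},{"claw":-1,"dx":0,"dy":0,"dz":-0.5,"roll":0},{"claw":-1,"dx":0,"dy":0,"dz":-0.5,"roll":0},{"claw":-1,"dx":0,"dy":0,"dz":0,"roll":0}]'

```text
time_s: 6.4
eef_pos: [679.3, 79.3, 83.3]
ee_rot: [180.0, -0.0, 79.4]
contact_force: [-0.4, 0.7, 0.5]
opening: 15.8
grasp_force: 29.9
```

The tube came out freely. I'll lift it further and compute the way to the long bin.

arm_command --steps '[{"claw":-1,"dx":0,"dy":0,"dz":-1,"roll":0},{"claw":-1,"dx":0,"dy":0,"dz":-2,"roll":0},{"claw":-1,"dx":0,"dy":0,"dz":-2,"roll":0},{"claw":-1,"dx":0,"dy":0,"dz":-2,"roll":-0.11}]'

```text
time_s: 6.8
eef_pos: [679.1, 79.0, 153.9]
ee_rot: [180.0, 0.0, 85.7]
contact_force: [-0.1, 0.4, -1.1]
opening: 15.1
grasp_force: 30.0
```

Run:
```python
from h import *
np.set_printoptions(precision=1,suppress=True)
B=lambda p:crop(p,1.5625,(0,0))
print(wonz("w2",B([(123,48),(267,25)]),45),onz("scene",B([(506,237),(590,219),(622,241)]),45))
print(proj("scene",[[521.7,264.6,45],[537,469.6,45],[635.6,465.3,45],[622.8,261.1,45]])*1.5625)
go(562,288,150,86)
```

```text
[[531.1 275.8  45. ]
 [635.7 256.1  45. ]] [[535.  264.1  45. ]
 [554.6 459.2  45. ]
 [645.9 449.5  45. ]]
[[501.5 233.5]
 [587.1 213.9]
 [623.5 236.3]
 [535.5 259.5]]
pose [679.1  79.  153.9] yaw 85.7 -> roll -0.005 dx 20.03 dy -13.14 dz 0.39
```

arm_command --steps '[{"claw":-1,"dx":1.5,"dy":-0.9,"dz":0,"roll":0},{"claw":-1,"dx":3,"dy":-2,"dz":0,"roll":0},{"claw":-1,"dx":3.5,"dy":-2.2,"dz":0,"roll":0},{"claw":-1,"dx":3.5,"dy":-2.2,"dz":0,"roll":0},{"claw":-1,"dx":3.5,"dy":-2.2,"dz":0,"roll":0},{"claw":-1,"dx":3,"dy":-1.8,"dz":0,"roll":0},{"claw":-1,"dx":2,"dy":-1.2,"dz":0,"roll":0},{"claw":-1,"dx":0,"dy":0,"dz":0,"roll":0}]'

```text
time_s: 7.6
eef_pos: [565.6, 293.5, 152.5]
ee_rot: [-179.9, -0.1, 86.0]
contact_force: [0.2, -0.2, -1.1]
opening: 15.3
grasp_force: 30.0
```

Run:
```python
from h import *
go(568,288,66,86); wrist("w3")
b=cv2.imread("pics/w3.png")
cv2.imwrite("pics/w3b.png",cv2.resize(b,(800,600),interpolation=cv2.INTER_CUBIC))
```

```text
pose [565.6 293.5 152.5] yaw 86.0 -> roll -0.000 dx -0.54 dy 0.28 dz 8.65
```

View pics/w3b.png

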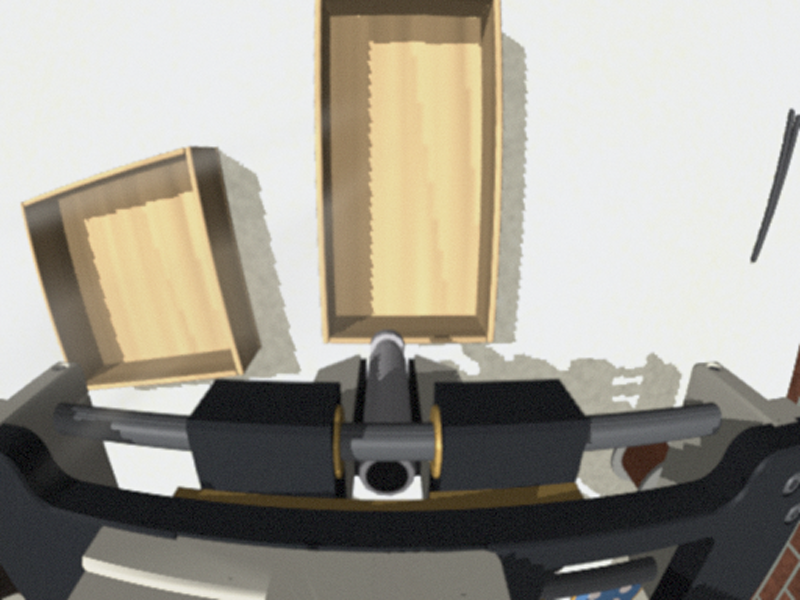

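The tube is held; its foot shows at (388,342). The bin's near rim runs (322,342) to (494,342) and the far rim (318,0) to (500,0).

Run:
```python
from h import *
np.set_printoptions(precision=1,suppress=True)
B=lambda p:crop(p,1.5625,(0,0))
print(wonz("w3",B([(322,342),(494,342),(318,0),(500,0)]),45))
print(wonz("w3",B([(22,204),(188,148),(245,376),(70,387)]),45))
print(wonz("w3",B([(388,342)]),94))
```

```text
[[527.8 276.1  45. ]
 [627.6 268.8  45. ]
 [542.2 467.3  45. ]
 [639.2 462.6  45. ]]
[[328.7 382.8  45. ]
 [463.1 394.6  45. ]
 [476.9 256.3  45. ]
 [333.4 249.   45. ]]
[[567.2 293.8  94. ]]
```

arm_command --steps '[{"claw":-1,"dx":0.4,"dy":0.5,"dz":1.2,"roll":0},{"claw":-1,"dx":0,"dy":0,"dz":2.5,"roll":0},{"claw":-1,"dx":0,"dy":0,"dz":2.5,"roll":0},{"claw":-1,"dx":0,"dy":0,"dz":1.5,"roll":0},{"claw":-1,"dx":0,"dy":0,"dz":0.7,"roll":0},{"claw":-1,"dx":0,"dy":0,"dz":0.3,"roll":0},{"claw":-1,"dx":0,"dy":0,"dz":0,"roll":0}]'

```text
time_s: 8.35
eef_pos: [575.1, 291.7, 65.7]
ee_rot: [180.0, -0.0, 85.7]
contact_force: [-0.4, -0.4, -0.7]
opening: 15.3
grasp_force: 30.0
```

arm_command --steps '[{"claw":-1,"dx":1,"dy":0,"dz":0,"roll":0},{"claw":-0.43,"dx":2.5,"dy":0,"dz":0,"roll":0},{"claw":-0.43,"dx":2.5,"dy":0,"dz":0,"roll":0},{"claw":-0.43,"dx":1.5,"dy":0,"dz":-0.5,"roll":0},{"claw":-0.43,"dx":0,"dy":0,"dz":-2,"roll":0},{"claw":-0.43,"dx":0,"dy":0,"dz":-3,"roll":0},{"claw":-0.43,"dx":0,"dy":0,"dz":-3,"roll":0},{"claw":-0.43,"dx":0,"dy":0,"dz":0,"roll":0}]'

```text
time_s: 9.15
eef_pos: [582.4, 369.0, 156.5]
ee_rot: [179.6, -0.3, 85.7]
contact_force: [0.7, -0.1, 0.7]
opening: 26.3
grasp_force: 0.0
```

Run:
```python
from h import *
go(659,-29.5,160,79.5); wrist("w4")
b=cv2.imread("pics/w4.png")
cv2.imwrite("pics/w4b.png",cv2.resize(b[:300],(600,352),interpolation=cv2.INTER_CUBIC))
```

```text
pose [582.4 369.  156.5] yaw 85.7 -> roll 0.108 dx -37.79 dy 14.80 dz -0.35
```

View pics/w4b.png

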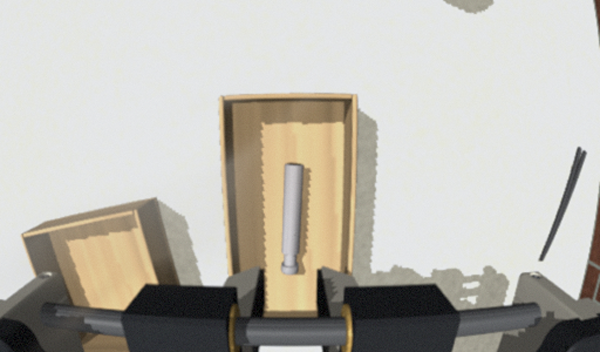

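The tube lies flat in the long bin. Next is the plain tube in the middle fitting.

arm_command --steps '[{"claw":-0.43,"dx":0,"dy":0,"dz":0,"roll":0.108},{"claw":-0.43,"dx":-2,"dy":0.8,"dz":0,"roll":0},{"claw":-0.43,"dx":-3.5,"dy":1.4,"dz":0,"roll":0},{"claw":-0.43,"dx":-4,"dy":1.6,"dz":0,"roll":0},{"claw":-0.43,"dx":-4,"dy":1.6,"dz":0,"roll":0},{"claw":-0.43,"dx":-4,"dy":1.6,"dz":0,"roll":0},{"claw":-0.43,"dx":-4,"dy":1.6,"dz":0,"roll":0},{"claw":-0.43,"dx":-4,"dy":1.6,"dz":0,"roll":0},{"claw":-0.43,"dx":-4,"dy":1.6,"dz":0,"roll":0},{"claw":-0.43,"dx":-4,"dy":1.6,"dz":0,"roll":0},{"claw":-0.43,"dx":-3,"dy":1,"dz":0,"roll":0},{"claw":-0.43,"dx":-1.3,"dy":0.4,"dz":0,"roll":0},{"claw":-0.43,"dx":0,"dy":0,"dz":0,"roll":0},{"claw":-0.43,"dx":0,"dy":0,"dz":0,"roll":0},{"claw":-0.43,"dx":0,"dy":0,"dz":0,"roll":0}]'

```text
time_s: 10.7
eef_pos: [656.8, -29.1, 150.6]
ee_rot: [-180.0, -0.1, 79.7]
contact_force: [-1.0, 0.3, 0.3]
opening: 25.9
grasp_force: 0.0
```

Run:
```python
from h import *
go(659.3,-29,75,79.5)
```

```text
pose [656.8 -29.1 150.6] yaw 79.7 -> roll 0.003 dx 0.06 dy 0.24 dz 7.56
```

arm_command --steps '[{"claw":-0.43,"dx":0.05,"dy":0.25,"dz":0,"roll":0.003},{"claw":-0.43,"dx":0,"dy":0,"dz":1.5,"roll":0},{"claw":-0.43,"dx":0,"dy":0,"dz":2.5,"roll":0},{"claw":-0.43,"dx":0,"dy":0,"dz":1.5,"roll":0},{"claw":-0.43,"dx":0,"dy":0,"dz":1,"roll":0},{"claw":-0.43,"dx":0,"dy":0,"dz":0.5,"roll":0},{"claw":-0.43,"dx":0,"dy":0,"dz":0.3,"roll":0},{"claw":-0.43,"dx":0,"dy":0,"dz":0.3,"roll":0},{"claw":-0.43,"dx":0,"dy":0,"dz":0.3,"roll":0},{"claw":-0.43,"dx":0,"dy":0,"dz":0.2,"roll":0},{"claw":-0.43,"dx":0,"dy":0,"dz":0,"roll":0},{"claw":-0.43,"dx":0,"dy":0,"dz":0,"roll":0}]'

```text
time_s: 11.9
eef_pos: [660.1, -32.0, 70.4]
ee_rot: [179.9, -0.0, 79.3]
contact_force: [-1.8, 0.5, 5.1]
opening: 26.5
grasp_force: 3.0
```

arm_command --steps '[{"claw":-0.43,"dx":0,"dy":-0.05,"dz":0.2,"roll":0},{"claw":-0.43,"dx":0,"dy":0,"dz":0.2,"roll":0},{"claw":-0.43,"dx":0,"dy":0,"dz":0.05,"roll":0},{"claw":-0.43,"dx":0,"dy":0,"dz":0,"roll":0},{"claw":-1,"dx":0,"dy":0,"dz":0,"roll":0},{"claw":-1,"dx":0,"dy":0,"dz":0,"roll":0},{"claw":-1,"dx":0,"dy":0,"dz":0,"roll":0},{"claw":-1,"dx":0,"dy":0,"dz":0,"roll":0},{"claw":-1,"dx":0,"dy":0,"dz":0,"roll":0}]'

```text
time_s: 12.8
eef_pos: [658.9, -31.6, 66.2]
ee_rot: [180.0, -0.0, 79.3]
contact_force: [-4.7, 0.3, 9.3]
opening: 15.3
grasp_force: 33.6
```

arm_command --steps '[{"claw":-1,"dx":0,"dy":0,"dz":-0.3,"roll":0},{"claw":-1,"dx":0,"dy":0,"dz":-0.4,"roll":0},{"claw":-1,"dx":0,"dy":0,"dz":-0.5,"roll":0},{"claw":-1,"dx":0,"dy":0,"dz":-0.5,"roll":0},{"claw":-1,"dx":0,"dy":0,"dz":0,"roll":0}]'

```text
time_s: 13.3
eef_pos: [658.8, -31.8, 82.6]
ee_rot: [-180.0, -0.0, 79.3]
contact_force: [-3.5, 1.4, 1.7]
opening: 15.4
grasp_force: 29.9
```

arm_command --steps '[{"claw":-1,"dx":0,"dy":0,"dz":-1,"roll":0},{"claw":-1,"dx":0,"dy":0,"dz":-2,"roll":0},{"claw":-1,"dx":0,"dy":0,"dz":-2,"roll":0},{"claw":-1,"dx":0,"dy":0,"dz":-2,"roll":-0.11},{"claw":-1,"dx":0,"dy":0,"dz":-0.5,"roll":0},{"claw":-1,"dx":0,"dy":0,"dz":0,"roll":0}]'

```text
time_s: 13.9
eef_pos: [660.0, -32.3, 158.2]
ee_rot: [179.8, -0.0, 85.5]
contact_force: [-0.9, 0.2, -0.8]
opening: 15.2
grasp_force: 29.9
```

Run:
```python
from h import *
go(600,293,160,86)
```

```text
pose [660.  -32.3 158.2] yaw 85.5 -> roll -0.010 dx 32.03 dy -8.26 dz -0.18
```

arm_command --steps '[{"claw":-1,"dx":2,"dy":-0.5,"dz":0,"roll":-0.01},{"claw":-1,"dx":3.5,"dy":-0.9,"dz":0,"roll":0},{"claw":-1,"dx":4,"dy":-1,"dz":0,"roll":0},{"claw":-1,"dx":4,"dy":-1,"dz":0,"roll":0},{"claw":-1,"dx":4,"dy":-1,"dz":0,"roll":0},{"claw":-1,"dx":4,"dy":-1,"dz":0,"roll":0},{"claw":-1,"dx":4,"dy":-1,"dz":0,"roll":0},{"claw":-1,"dx":3.5,"dy":-0.9,"dz":0,"roll":0},{"claw":-1,"dx":2,"dy":-0.5,"dz":0,"roll":0},{"claw":-1,"dx":1,"dy":-0.4,"dz":0,"roll":0},{"claw":-1,"dx":0,"dy":0,"dz":0,"roll":0},{"claw":-1,"dx":0,"dy":0,"dz":0,"roll":0},{"claw":-1,"dx":0,"dy":0,"dz":0,"roll":0}]'

```text
time_s: 15.2
eef_pos: [599.4, 290.6, 156.7]
ee_rot: [180.0, 0.1, 86.1]
contact_force: [1.0, 0.0, -0.8]
opening: 15.5
grasp_force: 29.9
```

arm_command --steps '[{"claw":-1,"dx":0.3,"dy":0,"dz":1.5,"roll":0},{"claw":-1,"dx":0,"dy":0,"dz":2.5,"roll":0},{"claw":-1,"dx":0,"dy":0,"dz":2.5,"roll":0},{"claw":-1,"dx":0,"dy":0,"dz":1.5,"roll":0},{"claw":-1,"dx":0,"dy":0,"dz":0.7,"roll":0},{"claw":-1,"dx":0,"dy":0,"dz":0,"roll":0},{"claw":-1,"dx":0,"dy":0,"dz":0,"roll":0}]'

```text
time_s: 15.9
eef_pos: [599.3, 296.1, 70.8]
ee_rot: [179.9, -0.0, 86.2]
contact_force: [-0.2, -0.2, -0.5]
opening: 15.7
grasp_force: 29.9
```

arm_command --steps '[{"claw":-1,"dx":1,"dy":0,"dz":0.2,"roll":0},{"claw":-0.43,"dx":2.5,"dy":0,"dz":0,"roll":0},{"claw":-0.43,"dx":2.5,"dy":0,"dz":0,"roll":0},{"claw":-0.43,"dx":1.5,"dy":0,"dz":-0.5,"roll":0},{"claw":-0.43,"dx":0,"dy":0,"dz":-2,"roll":0},{"claw":-0.43,"dx":0,"dy":0,"dz":-3,"roll":0},{"claw":-0.43,"dx":0,"dy":0,"dz":-3,"roll":0},{"claw":-0.43,"dx":0,"dy":0,"dz":0,"roll":0}]'

```text
time_s: 16.7
eef_pos: [605.8, 373.1, 159.0]
ee_rot: [179.6, -0.3, 86.2]
contact_force: [0.3, 0.2, 0.5]
opening: 26.1
grasp_force: 0.0
```

Run:
```python
from h import *
go(649.3,-83,170,79.5); wrist("w5")
b=cv2.imread("pics/w5.png")
cv2.imwrite("pics/w5b.png",cv2.resize(b[:300],(600,352),interpolation=cv2.INTER_CUBIC))
```

```text
pose [605.8 373.1 159. ] yaw 86.2 -> roll 0.117 dx -44.05 dy 12.59 dz -1.10
```

View pics/w5b.png

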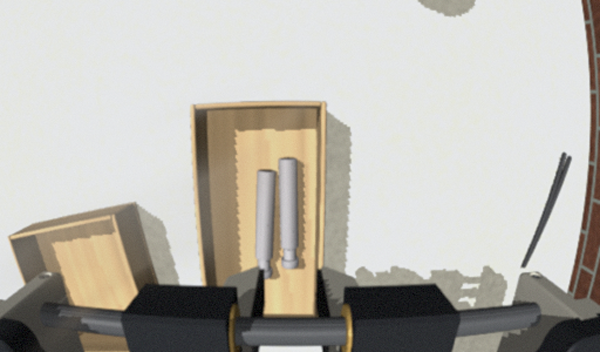

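Both plain tubes lie flat in the long bin. Now the fine tubes. The spout reaches 64 mm above the collar and the fingers reach 66 mm below the body, so I'll push carefully and watch the force.

arm_command --steps '[{"claw":-0.43,"dx":0,"dy":0,"dz":-1,"roll":0.117},{"claw":-0.43,"dx":-2.5,"dy":0.7,"dz":0,"roll":0},{"claw":-0.43,"dx":-4,"dy":1.1,"dz":0,"roll":0},{"claw":-0.43,"dx":-4,"dy":1.1,"dz":0,"roll":0},{"claw":-0.43,"dx":-4,"dy":1.1,"dz":0,"roll":0},{"claw":-0.43,"dx":-4,"dy":1.1,"dz":0,"roll":0},{"claw":-0.43,"dx":-4,"dy":1.1,"dz":0,"roll":0},{"claw":-0.43,"dx":-4,"dy":1.1,"dz":0,"roll":0},{"claw":-0.43,"dx":-4,"dy":1.1,"dz":0,"roll":0},{"claw":-0.43,"dx":-4,"dy":1.1,"dz":0,"roll":0},{"claw":-0.43,"dx":-4,"dy":1.1,"dz":0,"roll":0},{"claw":-0.43,"dx":-3,"dy":1,"dz":0,"roll":0},{"claw":-0.43,"dx":-1.5,"dy":0.5,"dz":0,"roll":0},{"claw":-0.43,"dx":-0.9,"dy":0.3,"dz":0,"roll":0},{"claw":-0.43,"dx":0,"dy":0,"dz":0,"roll":0},{"claw":-0.43,"dx":0,"dy":0,"dz":0,"roll":0},{"claw":-0.43,"dx":0,"dy":0,"dz":0,"roll":0}]'

```text
time_s: 18.45
eef_pos: [645.8, -81.2, 163.1]
ee_rot: [-180.0, -0.1, 79.7]
contact_force: [-0.2, -0.2, -0.1]
opening: 25.8
grasp_force: 0.0
```

Run:
```python
from h import *
go(649.2,-83.1,78,79.5)
```

```text
pose [645.8 -81.2 163.1] yaw 79.7 -> roll 0.003 dx -0.13 dy 0.37 dz 8.51
```

arm_command --steps '[{"claw":-0.43,"dx":-0.1,"dy":0.28,"dz":0.5,"roll":0.003},{"claw":-0.43,"dx":0,"dy":0,"dz":1.5,"roll":0},{"claw":-0.43,"dx":0,"dy":0,"dz":2,"roll":0},{"claw":-0.43,"dx":0,"dy":0,"dz":2,"roll":0},{"claw":-0.43,"dx":0,"dy":0,"dz":1.2,"roll":0},{"claw":-0.43,"dx":0,"dy":0,"dz":0.5,"roll":0},{"claw":-0.43,"dx":0,"dy":0,"dz":0.4,"roll":0},{"claw":-0.43,"dx":0,"dy":0,"dz":0.2,"roll":0},{"claw":-0.43,"dx":0,"dy":0,"dz":0,"roll":0},{"claw":-0.43,"dx":0,"dy":0,"dz":0,"roll":0}]'

```text
time_s: 19.45
eef_pos: [648.8, -85.2, 80.7]
ee_rot: [179.9, -0.0, 79.3]
contact_force: [-0.3, -0.3, 0.1]
opening: 26.1
grasp_force: 0.0
```

arm_command --steps '[{"claw":-0.43,"dx":0.1,"dy":0,"dz":0.3,"roll":0},{"claw":-0.43,"dx":0,"dy":0,"dz":0.2,"roll":0},{"claw":-0.43,"dx":0,"dy":0,"dz":0.1,"roll":0},{"claw":-0.43,"dx":0,"dy":0,"dz":0.1,"roll":0},{"claw":-0.43,"dx":0,"dy":0,"dz":0,"roll":0}]'

```text
time_s: 19.95
eef_pos: [648.7, -84.0, 73.3]
ee_rot: [180.0, -0.0, 79.3]
contact_force: [-1.1, 0.1, 4.9]
opening: 26.2
grasp_force: 2.2
```

arm_command --steps '[{"claw":-0.43,"dx":0,"dy":0,"dz":0.1,"roll":0},{"claw":-0.43,"dx":0,"dy":0,"dz":0.1,"roll":0},{"claw":-0.43,"dx":0,"dy":0,"dz":0,"roll":0}]'

```text
time_s: 20.25
eef_pos: [648.7, -84.0, 71.2]
ee_rot: [180.0, -0.0, 79.3]
contact_force: [-1.2, 0.8, 6.1]
opening: 26.1
grasp_force: 2.8
```

arm_command --steps '[{"claw":-0.43,"dx":0,"dy":0,"dz":0.1,"roll":0},{"claw":-0.43,"dx":0,"dy":0,"dz":0.1,"roll":0},{"claw":-0.43,"dx":0,"dy":0,"dz":0,"roll":0}]'

```text
time_s: 20.55
eef_pos: [648.7, -84.0, 69.2]
ee_rot: [180.0, -0.0, 79.3]
contact_force: [-0.9, 0.8, 5.9]
opening: 26.1
grasp_force: 3.2
```

arm_command --steps '[{"claw":-0.43,"dx":0,"dy":0,"dz":0.1,"roll":0},{"claw":-0.43,"dx":0,"dy":0,"dz":0.1,"roll":0},{"claw":-0.43,"dx":0,"dy":0,"dz":0,"roll":0}]'

```text
time_s: 20.85
eef_pos: [648.7, -84.0, 67.4]
ee_rot: [180.0, -0.0, 79.3]
contact_force: [-1.3, 1.3, 8.3]
opening: 26.0
grasp_force: 3.7
```

arm_command --steps '[{"claw":-0.43,"dx":0,"dy":0,"dz":0.1,"roll":0},{"claw":-1,"dx":0,"dy":0,"dz":0,"roll":0},{"claw":-1,"dx":0,"dy":0,"dz":0,"roll":0},{"claw":-1,"dx":0,"dy":0,"dz":0,"roll":0},{"claw":-1,"dx":0,"dy":0,"dz":0,"roll":0},{"claw":-1,"dx":0,"dy":0,"dz":0,"roll":0}]'

```text
time_s: 21.45
eef_pos: [648.8, -84.1, 66.5]
ee_rot: [180.0, -0.0, 79.3]
contact_force: [-1.5, 1.5, 7.1]
opening: 15.5
grasp_force: 32.9
```

arm_command --steps '[{"claw":-1,"dx":0,"dy":0,"dz":-0.3,"roll":0},{"claw":-1,"dx":0,"dy":0,"dz":-0.4,"roll":0},{"claw":-1,"dx":0,"dy":0,"dz":-0.5,"roll":0},{"claw":-1,"dx":0,"dy":0,"dz":-0.5,"roll":0},{"claw":-1,"dx":0,"dy":0,"dz":0,"roll":0}]'

```text
time_s: 21.95
eef_pos: [648.8, -84.3, 83.7]
ee_rot: [180.0, 0.0, 79.3]
contact_force: [-0.4, 0.3, 0.5]
opening: 15.3
grasp_force: 30.0
```

The fine tube is free. I'll carry it to the square bin, turning to lay it along the diagonal.

arm_command --steps '[{"claw":-1,"dx":0,"dy":0,"dz":-1,"roll":0},{"claw":-1,"dx":0,"dy":0,"dz":-2,"roll":0},{"claw":-1,"dx":0,"dy":0,"dz":-2,"roll":0},{"claw":-1,"dx":0,"dy":0,"dz":-2,"roll":0},{"claw":-1,"dx":0,"dy":0,"dz":-1,"roll":0.131},{"claw":-1,"dx":0,"dy":0,"dz":0,"roll":0.131},{"claw":-1,"dx":0,"dy":0,"dz":0,"roll":0.131},{"claw":-1,"dx":0,"dy":0,"dz":0,"roll":0.131},{"claw":-1,"dx":0,"dy":0,"dz":0,"roll":0}]'

```text
time_s: 22.85
eef_pos: [648.6, -84.1, 163.8]
ee_rot: [180.0, -0.0, 49.2]
contact_force: [0.2, 0.7, -0.7]
opening: 15.6
grasp_force: 30.0
```

Run:
```python
from h import *
go(356,268,165,49.3)
```

```text
pose [648.6 -84.1 163.8] yaw 49.2 -> roll -0.002 dx 7.61 dy -45.15 dz -0.12
```

arm_command --steps '[{"claw":-1,"dx":0.3,"dy":-2,"dz":0,"roll":0},{"claw":-1,"dx":0.6,"dy":-3.5,"dz":0,"roll":0},{"claw":-1,"dx":0.6,"dy":-3.5,"dz":0,"roll":0},{"claw":-1,"dx":0.6,"dy":-3.5,"dz":0,"roll":0},{"claw":-1,"dx":0.6,"dy":-3.5,"dz":0,"roll":0},{"claw":-1,"dx":0.6,"dy":-3.5,"dz":0,"roll":0},{"claw":-1,"dx":0.6,"dy":-3.5,"dz":0,"roll":0},{"claw":-1,"dx":0.6,"dy":-3.5,"dz":0,"roll":0},{"claw":-1,"dx":0.6,"dy":-3.5,"dz":0,"roll":0},{"claw":-1,"dx":0.6,"dy":-3.5,"dz":0,"roll":0},{"claw":-1,"dx":0.6,"dy":-3.5,"dz":0,"roll":0},{"claw":-1,"dx":0.6,"dy":-3.5,"dz":0,"roll":0},{"claw":-1,"dx":0.5,"dy":-3,"dz":0,"roll":0},{"claw":-1,"dx":0.2,"dy":-1.6,"dz":0,"roll":0},{"claw":-1,"dx":0,"dy":0,"dz":0,"roll":0},{"claw":-1,"dx":0,"dy":0,"dz":0,"roll":0},{"claw":-1,"dx":0,"dy":0,"dz":0,"roll":0}]'

```text
time_s: 24.55
eef_pos: [356.9, 266.7, 163.1]
ee_rot: [180.0, 0.0, 49.3]
contact_force: [-0.3, 0.2, -1.8]
opening: 15.3
grasp_force: 30.0
```

Run:
```python
from h import *
go(356,268,67,49.3); wrist("w6")
b=cv2.imread("pics/w6.png")
cv2.imwrite("pics/w6b.png",cv2.resize(b,(800,600),interpolation=cv2.INTER_CUBIC))
```

```text
pose [356.9 266.7 163.1] yaw 49.3 -> roll 0.000 dx 0.05 dy -0.15 dz 9.61
```

View pics/w6b.png

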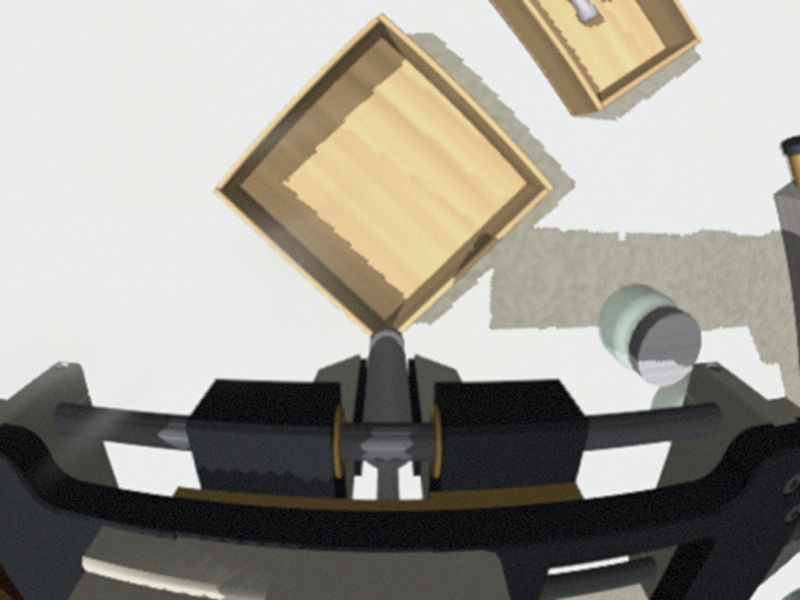

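The square bin's rim corners are at (380,15), (216,190) and (551,187), with the near one hidden at about (386,338). The tube foot is just at the near corner.

Run:
```python
from h import *
np.set_printoptions(precision=1,suppress=True)
B=lambda p:crop(p,1.5625,(0,0))
c=wonz("w6",B([(380,15),(216,190),(551,187)]),45); print(c,c[1]+c[2]-c[0],(c[1]+c[2])/2)
print(wonz("w6",B([(667,346)]),62))
```

```text
[[462.2 394.   45. ]
 [327.7 382.3  45. ]
 [474.2 258.3  45. ]] [339.7 246.5  45. ] [400.9 320.3  45. ]
[[478.8 131.   62. ]]
```

arm_command --steps '[{"claw":-1,"dx":0.45,"dy":0,"dz":1.5,"roll":0},{"claw":-1,"dx":0,"dy":0,"dz":2.5,"roll":0},{"claw":-1,"dx":0,"dy":0,"dz":2.5,"roll":0},{"claw":-1,"dx":0,"dy":0,"dz":1.5,"roll":0},{"claw":-1,"dx":0,"dy":0,"dz":1,"roll":0},{"claw":-1,"dx":0,"dy":0,"dz":0.5,"roll":0},{"claw":-1,"dx":0,"dy":0,"dz":0,"roll":0},{"claw":-1,"dx":0,"dy":0,"dz":0,"roll":0}]'

```text
time_s: 25.4
eef_pos: [359.4, 271.1, 68.5]
ee_rot: [180.0, -0.0, 49.3]
contact_force: [0.4, 0.5, -0.2]
opening: 15.0
grasp_force: 30.0
```

arm_command --steps '[{"claw":-1,"dx":0.8,"dy":0,"dz":0.2,"roll":0},{"claw":-0.43,"dx":2,"dy":0,"dz":0,"roll":0},{"claw":-0.43,"dx":2,"dy":0,"dz":0,"roll":0},{"claw":-0.43,"dx":1,"dy":0,"dz":-0.5,"roll":0},{"claw":-0.43,"dx":0,"dy":0,"dz":-2,"roll":0},{"claw":-0.43,"dx":0,"dy":0,"dz":-3,"roll":0},{"claw":-0.43,"dx":0,"dy":0,"dz":-4,"roll":0},{"claw":-0.43,"dx":0,"dy":0,"dz":0,"roll":0}]'

```text
time_s: 26.2
eef_pos: [398.8, 317.3, 166.2]
ee_rot: [179.9, -0.5, 49.3]
contact_force: [-0.1, 0.7, -0.4]
opening: 26.4
grasp_force: 0.0
```

Run:
```python
from h import *
wrist("w7")
b=cv2.imread("pics/w7.png")
cv2.imwrite("pics/w7b.png",cv2.resize(b[:300],(600,352),interpolation=cv2.INTER_CUBIC))
```

```text
(no output)
```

View pics/w7b.png

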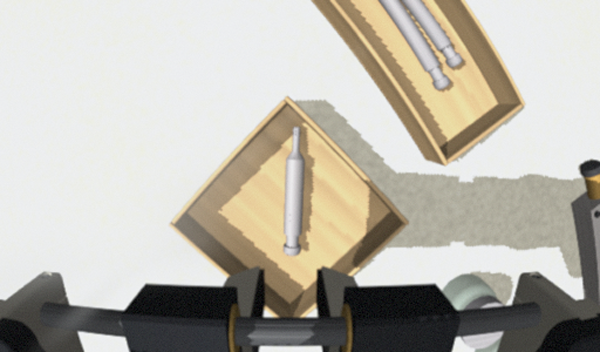

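The fine tube lies flat in the square bin. Next, the last tube at the far end.

arm_command --steps '[{"claw":-0.43,"dx":0,"dy":0,"dz":0,"roll":-0.132},{"claw":-0.43,"dx":0,"dy":0,"dz":0,"roll":-0.132},{"claw":-0.43,"dx":0,"dy":0,"dz":0,"roll":-0.132},{"claw":-0.43,"dx":0,"dy":0,"dz":0,"roll":-0.131},{"claw":-0.43,"dx":0,"dy":0,"dz":0,"roll":0}]'

```text
time_s: 26.75
eef_pos: [396.5, 314.4, 160.3]
ee_rot: [-179.9, 0.1, 79.6]
contact_force: [0.0, 0.3, -0.6]
opening: 26.2
grasp_force: 0.0
```

Run:
```python
from h import *
go(639.2,-137.1,160,79.5)
```

```text
pose [396.5 314.4 160.3] yaw 79.6 -> roll 0.002 dx -39.97 dy 32.09 dz 0.03
```

arm_command --steps '[{"claw":-0.43,"dx":-1.8,"dy":1.4,"dz":0,"roll":0},{"claw":-0.43,"dx":-2.8,"dy":2.25,"dz":0,"roll":0},{"claw":-0.43,"dx":-2.8,"dy":2.25,"dz":0,"roll":0},{"claw":-0.43,"dx":-2.8,"dy":2.25,"dz":0,"roll":0},{"claw":-0.43,"dx":-2.8,"dy":2.25,"dz":0,"roll":0},{"claw":-0.43,"dx":-2.8,"dy":2.25,"dz":0,"roll":0},{"claw":-0.43,"dx":-2.8,"dy":2.25,"dz":0,"roll":0},{"claw":-0.43,"dx":-2.8,"dy":2.25,"dz":0,"roll":0},{"claw":-0.43,"dx":-2.8,"dy":2.25,"dz":0,"roll":0},{"claw":-0.43,"dx":-2.8,"dy":2.25,"dz":0,"roll":0},{"claw":-0.43,"dx":-2.8,"dy":2.25,"dz":0,"roll":0},{"claw":-0.43,"dx":-2.8,"dy":2.25,"dz":0,"roll":0},{"claw":-0.43,"dx":-2.8,"dy":2.25,"dz":0,"roll":0},{"claw":-0.43,"dx":-2.8,"dy":2.25,"dz":0,"roll":0},{"claw":-0.43,"dx":-1.8,"dy":1.4,"dz":0,"roll":0},{"claw":-0.43,"dx":0,"dy":0,"dz":0,"roll":0},{"claw":-0.43,"dx":0,"dy":0,"dz":0,"roll":0},{"claw":-0.43,"dx":0,"dy":0,"dz":0,"roll":0},{"claw":-0.43,"dx":0,"dy":0,"dz":0,"roll":0}]'

```text
time_s: 28.65
eef_pos: [638.9, -135.3, 161.1]
ee_rot: [-180.0, -0.0, 79.6]
contact_force: [0.1, 0.4, 0.8]
opening: 25.9
grasp_force: 0.0
```

Run:
```python
from h import *
go(639,-137.1,78,79.5)
```

```text
pose [ 638.9 -135.3  161.1] yaw 79.6 -> roll 0.001 dx -0.18 dy 0.05 dz 8.31
```

arm_command --steps '[{"claw":-0.43,"dx":-0.15,"dy":0,"dz":0.5,"roll":0},{"claw":-0.43,"dx":0,"dy":0,"dz":1.5,"roll":0},{"claw":-0.43,"dx":0,"dy":0,"dz":2,"roll":0},{"claw":-0.43,"dx":0,"dy":0,"dz":2,"roll":0},{"claw":-0.43,"dx":0,"dy":0,"dz":1.2,"roll":0},{"claw":-0.43,"dx":0,"dy":0,"dz":0.5,"roll":0},{"claw":-0.43,"dx":0,"dy":0,"dz":0.4,"roll":0},{"claw":-0.43,"dx":0,"dy":0,"dz":0.3,"roll":0},{"claw":-0.43,"dx":0,"dy":0,"dz":0.2,"roll":0},{"claw":-0.43,"dx":0,"dy":0,"dz":0,"roll":0},{"claw":-0.43,"dx":0,"dy":0,"dz":0,"roll":0}]'

```text
time_s: 29.75
eef_pos: [639.1, -138.3, 75.5]
ee_rot: [180.0, 0.0, 79.5]
contact_force: [0.5, -0.3, -0.4]
opening: 26.2
grasp_force: 0.0
```

Down 9.3 mm in small steps, as before, then close.

arm_command --steps '[{"claw":-0.43,"dx":0,"dy":0,"dz":0.2,"roll":0},{"claw":-0.43,"dx":0,"dy":0,"dz":0.2,"roll":0},{"claw":-0.43,"dx":0,"dy":0,"dz":0.15,"roll":0},{"claw":-0.43,"dx":0,"dy":0,"dz":0.1,"roll":0},{"claw":-0.43,"dx":0,"dy":0,"dz":0.1,"roll":0},{"claw":-0.43,"dx":0,"dy":0,"dz":0.1,"roll":0},{"claw":-0.43,"dx":0,"dy":0,"dz":0,"roll":0}]'

```text
time_s: 30.45
eef_pos: [639.2, -138.3, 67.1]
ee_rot: [179.9, 0.0, 79.5]
contact_force: [-1.2, 0.2, 7.7]
opening: 26.3
grasp_force: 3.8
```

arm_command --steps '[{"claw":-0.43,"dx":0,"dy":0,"dz":0.1,"roll":0},{"claw":-1,"dx":0,"dy":0,"dz":0,"roll":0},{"claw":-1,"dx":0,"dy":0,"dz":0,"roll":0},{"claw":-1,"dx":0,"dy":0,"dz":0,"roll":0},{"claw":-1,"dx":0,"dy":0,"dz":0,"roll":0},{"claw":-1,"dx":0,"dy":0,"dz":0,"roll":0}]'

```text
time_s: 31.05
eef_pos: [638.9, -138.1, 66.2]
ee_rot: [180.0, 0.0, 79.5]
contact_force: [-3.1, 0.1, 8.9]
opening: 15.3
grasp_force: 34.2
```

arm_command --steps '[{"claw":-1,"dx":0,"dy":0,"dz":-0.3,"roll":0},{"claw":-1,"dx":0,"dy":0,"dz":-0.4,"roll":0},{"claw":-1,"dx":0,"dy":0,"dz":-0.5,"roll":0},{"claw":-1,"dx":0,"dy":0,"dz":-0.5,"roll":0},{"claw":-1,"dx":0,"dy":0,"dz":0,"roll":0}]'

```text
time_s: 31.55
eef_pos: [638.8, -138.2, 83.1]
ee_rot: [180.0, 0.0, 79.5]
contact_force: [-2.4, 0.9, 1.6]
opening: 15.1
grasp_force: 30.2
```

arm_command --steps '[{"claw":-1,"dx":0,"dy":0,"dz":-1,"roll":0},{"claw":-1,"dx":0,"dy":0,"dz":-2,"roll":0},{"claw":-1,"dx":0,"dy":0,"dz":-2,"roll":0},{"claw":-1,"dx":0,"dy":0,"dz":-2,"roll":0},{"claw":-1,"dx":0,"dy":0,"dz":-1,"roll":0.131},{"claw":-1,"dx":0,"dy":0,"dz":0,"roll":0.131},{"claw":-1,"dx":0,"dy":0,"dz":0,"roll":0.131},{"claw":-1,"dx":0,"dy":0,"dz":0,"roll":0.131},{"claw":-1,"dx":0,"dy":0,"dz":0,"roll":0}]'

```text
time_s: 32.45
eef_pos: [639.3, -138.2, 163.5]
ee_rot: [179.9, -0.0, 49.4]
contact_force: [0.5, 0.2, -1.0]
opening: 15.6
grasp_force: 30.2
```

Run:
```python
from h import *
go(357,282,165,49.3)
```

```text
pose [ 639.3 -138.2  163.5] yaw 49.4 -> roll 0.001 dx 13.45 dy -48.80 dz -0.15
```

arm_command --steps '[{"claw":-1,"dx":0.65,"dy":-2.3,"dz":0,"roll":0},{"claw":-1,"dx":0.93,"dy":-3.4,"dz":0,"roll":0},{"claw":-1,"dx":0.93,"dy":-3.4,"dz":0,"roll":0},{"claw":-1,"dx":0.93,"dy":-3.4,"dz":0,"roll":0},{"claw":-1,"dx":0.93,"dy":-3.4,"dz":0,"roll":0},{"claw":-1,"dx":0.93,"dy":-3.4,"dz":0,"roll":0},{"claw":-1,"dx":0.93,"dy":-3.4,"dz":0,"roll":0},{"claw":-1,"dx":0.93,"dy":-3.4,"dz":0,"roll":0},{"claw":-1,"dx":0.93,"dy":-3.4,"dz":0,"roll":0},{"claw":-1,"dx":0.93,"dy":-3.4,"dz":0,"roll":0},{"claw":-1,"dx":0.93,"dy":-3.4,"dz":0,"roll":0},{"claw":-1,"dx":0.93,"dy":-3.4,"dz":0,"roll":0},{"claw":-1,"dx":0.93,"dy":-3.4,"dz":0,"roll":0},{"claw":-1,"dx":0.93,"dy":-3.4,"dz":0,"roll":0},{"claw":-1,"dx":0.65,"dy":-2.3,"dz":0,"roll":0},{"claw":-1,"dx":0,"dy":0,"dz":0,"roll":0},{"claw":-1,"dx":0,"dy":0,"dz":0,"roll":0},{"claw":-1,"dx":0,"dy":0,"dz":0,"roll":0}]'

```text
time_s: 34.25
eef_pos: [355.6, 279.7, 162.6]
ee_rot: [180.0, -0.0, 49.5]
contact_force: [-0.3, 0.2, -0.4]
opening: 15.5
grasp_force: 30.2
```

Run:
```python
from h import *
go(357,282,68,49.3)
```

```text
pose [355.6 279.7 162.6] yaw 49.5 -> roll 0.004 dx 0.26 dy -0.04 dz 9.46
```

arm_command --steps '[{"claw":-1,"dx":0.2,"dy":0,"dz":1.5,"roll":0},{"claw":-1,"dx":0,"dy":0,"dz":2.5,"roll":0},{"claw":-1,"dx":0,"dy":0,"dz":2.5,"roll":0},{"claw":-1,"dx":0,"dy":0,"dz":1.5,"roll":0},{"claw":-1,"dx":0,"dy":0,"dz":1,"roll":0},{"claw":-1,"dx":0,"dy":0,"dz":0.4,"roll":0},{"claw":-1,"dx":0,"dy":0,"dz":0,"roll":0},{"claw":-1,"dx":0,"dy":0,"dz":0,"roll":0}]'

```text
time_s: 35.05
eef_pos: [356.6, 282.2, 69.1]
ee_rot: [180.0, -0.1, 49.5]
contact_force: [-0.8, -0.1, -0.2]
opening: 15.6
grasp_force: 30.2
```

arm_command --steps '[{"claw":-1,"dx":0.6,"dy":0,"dz":0.2,"roll":0},{"claw":-0.43,"dx":1.8,"dy":0,"dz":0,"roll":0},{"claw":-0.43,"dx":1.8,"dy":0,"dz":0,"roll":0},{"claw":-0.43,"dx":0.8,"dy":0,"dz":-0.5,"roll":0},{"claw":-0.43,"dx":0,"dy":0,"dz":-2,"roll":0},{"claw":-0.43,"dx":0,"dy":0,"dz":-3,"roll":0},{"claw":-0.43,"dx":0,"dy":0,"dz":-4,"roll":0},{"claw":-0.43,"dx":0,"dy":0,"dz":0,"roll":0}]'

```text
time_s: 35.85
eef_pos: [390.4, 322.4, 166.6]
ee_rot: [179.9, -0.5, 49.5]
contact_force: [-0.1, 0.2, -0.3]
opening: 25.5
grasp_force: 0.0
```

Run:
```python
from h import *
wrist("w8")
b=cv2.imread("pics/w8.png"); t=imaging.get_image("top"); cv2.imwrite("pics/top1.png",t)
u=cv2.resize(b[90:300],(800,328),interpolation=cv2.INTER_CUBIC); v=cv2.resize(t[110:280,60:460],(800,340),interpolation=cv2.INTER_CUBIC)
cv2.imwrite("pics/w8b.png",np.vstack([u[:260],v]))
```

```text
(no output)
```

View pics/w8b.png

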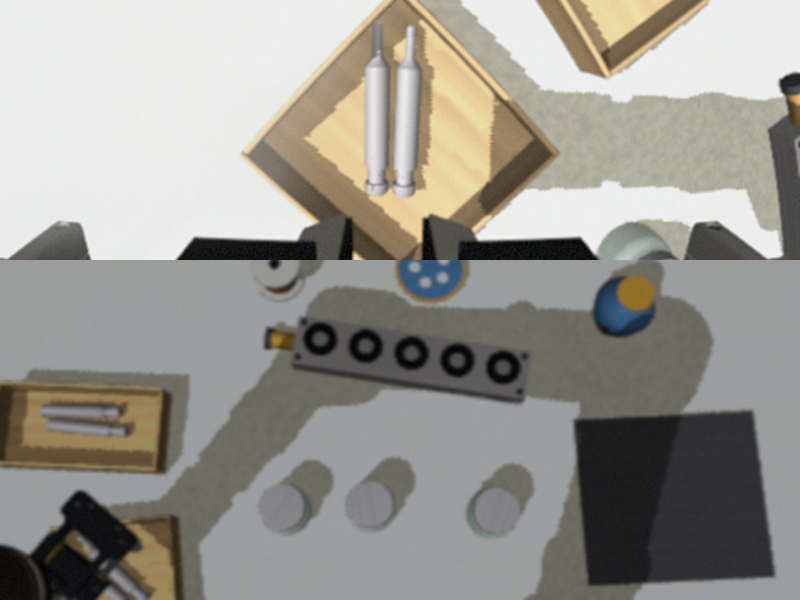

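All tubes are out: plain ones in the long bin, fine ones in the square bin, and every fitting is empty. Next, locate the jars in the new top picture by template.

```bash
cat >> h.py <<'E'
def jars(fn=None):
    t=cv2.imread("pics/top0.png"); u=cv2.imread("pics/"+fn+".png") if fn else imaging.get_image("top")
    if not fn: cv2.imwrite("pics/top_last.png",u)
    up=lambda i:cv2.resize(cv2.GaussianBlur(i,(3,3),0),None,fx=4,fy=4,interpolation=cv2.INTER_CUBIC)
    T,U=up(t),up(u)
    for n,p in zip(("jar1","jar2","jar3"),crop([(592,484),(299,468),(97,476)],4.6,(180,130))):
        c=np.round((p+.5)*4-.5).astype(int); w=60; k=T[c[1]-w:c[1]+w,c[0]-w:c[0]+w]; s=180
        o=np.maximum(c-s,0); m=cv2.matchTemplate(U[o[1]:c[1]+s,o[0]:c[0]+s],k,cv2.TM_CCOEFF_NORMED); _,v,_,l=cv2.minMaxLoc(m)
        q=(np.array(l)+o+w+.5)/4-.5+(p-((c+.5)/4-.5)); X=onz("top",q,62)[0]; print(n,"px",np.round(q,1),"score %.2f"%v,"xy",np.round(X[:2]+[.7,1.2],1))
E
python3 - <<'E'
from h import *
jars("top1"); go(479.7,124.5,140,95)
E
```

```text
jar1 px [308.3 234.8] score 1.00 xy [ 468.6 -120.2]
jar2 px [244.6 231.3] score 1.00 xy [479.8  24.4]
jar3 px [200.7 233.1] score 0.99 xy [478.2 124.6]
pose [389.2 320.4 162.8] yaw 49.5 -> roll -0.795 dx -20.31 dy 7.31 dz 2.28
```

arm_command --steps '[{"claw":1,"dx":0,"dy":0,"dz":0,"roll":-0.124},{"claw":1,"dx":0,"dy":0,"dz":0,"roll":-0.124},{"claw":1,"dx":0,"dy":0,"dz":0,"roll":-0.124},{"claw":1,"dx":0,"dy":0,"dz":0,"roll":-0.124},{"claw":1,"dx":0,"dy":0,"dz":0,"roll":-0.124},{"claw":1,"dx":0,"dy":0,"dz":0,"roll":0}]'

```text
time_s: 36.55
eef_pos: [388.1, 319.4, 160.4]
ee_rot: [-179.9, 0.1, 85.1]
contact_force: [0.5, 0.8, -0.0]
opening: 69.4
grasp_force: 0.0
```

Run:
```python
from h import *
go(479,126,110,85)
```

```text
pose [388.1 319.4 160.4] yaw 85.1 -> roll 0.002 dx -18.47 dy 10.74 dz 5.04
```

arm_command --steps '[{"claw":1,"dx":-1.5,"dy":0.9,"dz":0,"roll":0},{"claw":1,"dx":-3,"dy":1.7,"dz":0,"roll":0},{"claw":1,"dx":-3,"dy":1.8,"dz":0.5,"roll":0},{"claw":1,"dx":-3,"dy":1.8,"dz":1,"roll":0},{"claw":1,"dx":-3,"dy":1.8,"dz":1,"roll":0},{"claw":1,"dx":-3,"dy":1.7,"dz":1,"roll":0},{"claw":1,"dx":-2,"dy":1,"dz":1,"roll":0},{"claw":1,"dx":0,"dy":0,"dz":0.5,"roll":0},{"claw":1,"dx":0,"dy":0,"dz":0,"roll":0},{"claw":1,"dx":0,"dy":0,"dz":0,"roll":0}]'

```text
time_s: 37.55
eef_pos: [478.6, 127.7, 111.5]
ee_rot: [-180.0, -0.0, 85.0]
contact_force: [-0.6, 0.7, 0.3]
opening: 92.0
grasp_force: 0.0
```

Run:
```python
from h import *
go(479,126,40,85); jars()
```

```text
pose [478.6 127.7 111.5] yaw 85.0 -> roll 0.000 dx -0.17 dy 0.06 dz 7.15
jar1 px [308.3 234.8] score 1.00 xy [ 468.6 -120.2]
jar2 px [214.6 253.1] score 0.62 xy [432.4  93.2]
jar3 px [187.7 262.6] score 0.74 xy [412.7 154. ]
```

arm_command --steps '[{"claw":1,"dx":-0.15,"dy":0,"dz":1.5,"roll":0},{"claw":1,"dx":0,"dy":0,"dz":2,"roll":0},{"claw":1,"dx":0,"dy":0,"dz":2,"roll":0},{"claw":1,"dx":0,"dy":0,"dz":1.1,"roll":0},{"claw":1,"dx":0,"dy":0,"dz":0.5,"roll":0},{"claw":1,"dx":0,"dy":0,"dz":0,"roll":0},{"claw":-1,"dx":0,"dy":0,"dz":0,"roll":0},{"claw":-1,"dx":0,"dy":0,"dz":0,"roll":0},{"claw":-1,"dx":0,"dy":0,"dz":0,"roll":0},{"claw":-1,"dx":0,"dy":0,"dz":0,"roll":0},{"claw":-1,"dx":0,"dy":0,"dz":0,"roll":0}]'

```text
time_s: 38.7
eef_pos: [479.2, 124.9, 40.8]
ee_rot: [180.0, -0.0, 85.0]
contact_force: [-0.1, -0.1, 3.2]
opening: 58.8
grasp_force: 30.0
```

arm_command --steps '[{"claw":-1,"dx":0,"dy":0,"dz":-1,"roll":0},{"claw":-1,"dx":0,"dy":0,"dz":-3,"roll":0},{"claw":-1,"dx":0,"dy":0,"dz":-3,"roll":0},{"claw":-1,"dx":-2.1,"dy":0.1,"dz":-2,"roll":0},{"claw":-1,"dx":-3.5,"dy":0.1,"dz":-1,"roll":0},{"claw":-1,"dx":-3.5,"dy":0.1,"dz":0,"roll":0},{"claw":-1,"dx":-3.5,"dy":0.1,"dz":0,"roll":0},{"claw":-1,"dx":-3.5,"dy":0.1,"dz":0,"roll":0},{"claw":-1,"dx":-3.5,"dy":0.1,"dz":0,"roll":0},{"claw":-1,"dx":-3.5,"dy":0.1,"dz":0,"roll":0},{"claw":-1,"dx":-3.5,"dy":0.1,"dz":0,"roll":0},{"claw":-1,"dx":-3.5,"dy":0.1,"dz":0,"roll":0},{"claw":-1,"dx":-3.5,"dy":0.1,"dz":0,"roll":0},{"claw":-1,"dx":-3.5,"dy":0.1,"dz":0,"roll":0},{"claw":-1,"dx":-3.5,"dy":0.1,"dz":0,"roll":0},{"claw":-1,"dx":-3.5,"dy":0.1,"dz":0,"roll":0},{"claw":-1,"dx":-3.5,"dy":0.1,"dz":0,"roll":0},{"claw":-1,"dx":-2,"dy":0.1,"dz":0,"roll":0},{"claw":-1,"dx":0,"dy":0,"dz":0,"roll":0},{"claw":-1,"dx":0,"dy":0,"dz":0,"roll":0}]'

```text
time_s: 40.7
eef_pos: [450.6, -370.1, 140.7]
ee_rot: [-180.0, -0.0, 85.0]
contact_force: [0.2, 0.6, -1.9]
opening: 58.8
grasp_force: 30.0
```

Run:
```python
from h import *
go(450,-407,49,85); jars()
```

```text
pose [ 450.6 -370.1  140.7] yaw 85.0 -> roll -0.000 dx -3.68 dy 0.27 dz 9.17
jar1 px [308.3 234.8] score 1.00 xy [ 468.6 -120.2]
jar2 px [244.6 231.3] score 1.00 xy [479.8  24.4]
jar3 px [230.7 238.8] score 0.71 xy [463.6  56.4]
```

arm_command --steps '[{"claw":-1,"dx":-2,"dy":0.2,"dz":0,"roll":0},{"claw":-1,"dx":-1.7,"dy":0.1,"dz":1.5,"roll":0},{"claw":-1,"dx":0,"dy":0,"dz":2,"roll":0},{"claw":-1,"dx":0,"dy":0,"dz":2,"roll":0},{"claw":-1,"dx":0,"dy":0,"dz":1.7,"roll":0},{"claw":-1,"dx":0,"dy":0,"dz":1,"roll":0},{"claw":-1,"dx":0,"dy":0,"dz":0.5,"roll":0},{"claw":-1,"dx":0,"dy":0,"dz":0.2,"roll":0},{"claw":-1,"dx":0,"dy":0,"dz":0,"roll":0},{"claw":-1,"dx":0,"dy":0,"dz":0,"roll":0}]'

```text
time_s: 41.75
eef_pos: [451.0, -407.8, 52.3]
ee_rot: [179.9, 0.0, 85.0]
contact_force: [-0.4, -0.4, -1.2]
opening: 58.6
grasp_force: 30.0
```

arm_command --steps '[{"claw":-1,"dx":0,"dy":0,"dz":0.15,"roll":0},{"claw":-1,"dx":0,"dy":0,"dz":0.1,"roll":0},{"claw":-1,"dx":0,"dy":0,"dz":0.05,"roll":0},{"claw":-1,"dx":0,"dy":0,"dz":0,"roll":0}]'

```text
time_s: 42.15
eef_pos: [450.6, -407.7, 48.8]
ee_rot: [180.0, 0.0, 85.0]
contact_force: [-1.6, 1.0, 2.9]
opening: 58.4
grasp_force: 30.0
```

arm_command --steps '[{"claw":1,"dx":0,"dy":0,"dz":0,"roll":0},{"claw":1,"dx":0,"dy":0,"dz":0,"roll":0},{"claw":1,"dx":0,"dy":0,"dz":0,"roll":0},{"claw":1,"dx":0,"dy":0,"dz":0,"roll":0},{"claw":1,"dx":0,"dy":0,"dz":-2,"roll":0},{"claw":1,"dx":0,"dy":0,"dz":-3,"roll":0},{"claw":1,"dx":0,"dy":0,"dz":-3,"roll":0},{"claw":1,"dx":0,"dy":0,"dz":-2,"roll":0},{"claw":1,"dx":0,"dy":0,"dz":0,"roll":0}]'

```text
time_s: 43.05
eef_pos: [452.2, -408.5, 151.7]
ee_rot: [179.7, 0.2, 85.0]
contact_force: [0.6, -0.4, -0.2]
opening: 91.9
grasp_force: 0.0
```

Run:
```python
from h import *
go(479.8,24.4,120,85); jars()
```

```text
pose [ 452.2 -408.5  151.7] yaw 85.0 -> roll 0.000 dx 43.37 dy -1.02 dz 3.17
jar1 px [308.3 234.8] score 1.00 xy [ 468.6 -120.2]
jar2 px [244.6 231.3] score 1.00 xy [479.8  24.4]
jar3 px [230.7 238.8] score 0.70 xy [463.6  56.4]
```

arm_command --steps '[{"claw":1,"dx":2.5,"dy":0,"dz":0,"roll":0},{"claw":1,"dx":3.5,"dy":-0.1,"dz":0,"roll":0},{"claw":1,"dx":3.5,"dy":-0.1,"dz":0,"roll":0},{"claw":1,"dx":3.5,"dy":-0.1,"dz":0,"roll":0},{"claw":1,"dx":3.5,"dy":-0.1,"dz":0,"roll":0},{"claw":1,"dx":3.5,"dy":-0.1,"dz":0,"roll":0},{"claw":1,"dx":3.5,"dy":-0.1,"dz":0,"roll":0},{"claw":1,"dx":3.5,"dy":-0.1,"dz":0,"roll":0},{"claw":1,"dx":3.5,"dy":-0.1,"dz":0,"roll":0},{"claw":1,"dx":3.5,"dy":-0.1,"dz":0,"roll":0},{"claw":1,"dx":3.5,"dy":-0.1,"dz":0,"roll":0},{"claw":1,"dx":3.5,"dy":0,"dz":0,"roll":0},{"claw":1,"dx":2.4,"dy":0,"dz":1,"roll":0},{"claw":1,"dx":0,"dy":0,"dz":1.5,"roll":0},{"claw":1,"dx":0,"dy":0,"dz":0,"roll":0},{"claw":1,"dx":0,"dy":0,"dz":0,"roll":0},{"claw":1,"dx":0,"dy":0,"dz":0,"roll":0}]'

```text
time_s: 44.8
eef_pos: [478.4, 25.0, 123.7]
ee_rot: [-180.0, 0.0, 84.9]
contact_force: [-1.0, 0.0, -0.4]
opening: 91.7
grasp_force: 0.0
```

Run:
```python
from h import *
go(479.8,24.4,40,85); wrist("w9")
```

```text
pose [478.4  25.  123.7] yaw 84.9 -> roll -0.001 dx -0.05 dy 0.15 dz 8.37
```

arm_command --steps '[{"claw":1,"dx":0,"dy":0.1,"dz":1.5,"roll":0},{"claw":1,"dx":0,"dy":0,"dz":2,"roll":0},{"claw":1,"dx":0,"dy":0,"dz":2,"roll":0},{"claw":1,"dx":0,"dy":0,"dz":1.8,"roll":0},{"claw":1,"dx":0,"dy":0,"dz":1,"roll":0},{"claw":1,"dx":0,"dy":0,"dz":0,"roll":0},{"claw":-1,"dx":0,"dy":0,"dz":0,"roll":0},{"claw":-1,"dx":0,"dy":0,"dz":0,"roll":0},{"claw":-1,"dx":0,"dy":0,"dz":0,"roll":0},{"claw":-1,"dx":0,"dy":0,"dz":0,"roll":0},{"claw":-1,"dx":0,"dy":0,"dz":0,"roll":0}]'

```text
time_s: 45.95
eef_pos: [479.6, 25.5, 40.9]
ee_rot: [180.0, -0.0, 85.0]
contact_force: [-0.9, -0.3, 4.3]
opening: 58.3
grasp_force: 30.0
```

arm_command --steps '[{"claw":-1,"dx":0,"dy":0,"dz":-1,"roll":0},{"claw":-1,"dx":0,"dy":0,"dz":-3,"roll":0},{"claw":-1,"dx":0,"dy":0,"dz":-3,"roll":0},{"claw":-1,"dx":-2.1,"dy":0.35,"dz":-2,"roll":0},{"claw":-1,"dx":-3.2,"dy":0.6,"dz":-1,"roll":0},{"claw":-1,"dx":-3.2,"dy":0.6,"dz":0,"roll":0},{"claw":-1,"dx":-3.2,"dy":0.6,"dz":0,"roll":0},{"claw":-1,"dx":-3.2,"dy":0.6,"dz":0,"roll":0},{"claw":-1,"dx":-3.2,"dy":0.6,"dz":0,"roll":0},{"claw":-1,"dx":-3.2,"dy":0.6,"dz":0,"roll":0},{"claw":-1,"dx":-3.2,"dy":0.6,"dz":0,"roll":0},{"claw":-1,"dx":-3.2,"dy":0.6,"dz":0,"roll":0},{"claw":-1,"dx":-3.2,"dy":0.6,"dz":0,"roll":0},{"claw":-1,"dx":-3.2,"dy":0.6,"dz":0,"roll":0},{"claw":-1,"dx":-2.1,"dy":0.35,"dz":0,"roll":0},{"claw":-1,"dx":0,"dy":0,"dz":0,"roll":0},{"claw":-1,"dx":0,"dy":0,"dz":0,"roll":0},{"claw":-1,"dx":0,"dy":0,"dz":0,"roll":0}]'

```text
time_s: 47.75
eef_pos: [514.7, -339.4, 140.8]
ee_rot: [-180.0, -0.1, 85.1]
contact_force: [0.6, 0.9, -2.2]
opening: 58.2
grasp_force: 30.0
```

Run:
```python
from h import *
go(515,-341,52.5,85); jars()
```

```text
pose [ 514.7 -339.4  140.8] yaw 85.1 -> roll 0.002 dx -0.16 dy 0.05 dz 8.83
jar1 px [308.3 234.8] score 1.00 xy [ 468.6 -120.2]
jar2 px [254.9 202.3] score 0.36 xy [546.1  -0.6]
jar3 px [210.4 207.3] score 0.27 xy [536.9 102.1]
```

arm_command --steps '[{"claw":-1,"dx":-0.15,"dy":0,"dz":1.5,"roll":0},{"claw":-1,"dx":0,"dy":0,"dz":2,"roll":0},{"claw":-1,"dx":0,"dy":0,"dz":2,"roll":0},{"claw":-1,"dx":0,"dy":0,"dz":1.7,"roll":0},{"claw":-1,"dx":0,"dy":0,"dz":1,"roll":0},{"claw":-1,"dx":0,"dy":0,"dz":0.5,"roll":0},{"claw":-1,"dx":0,"dy":0,"dz":0.2,"roll":0},{"claw":-1,"dx":0,"dy":0,"dz":0.1,"roll":0},{"claw":-1,"dx":0,"dy":0,"dz":0,"roll":0},{"claw":-1,"dx":0,"dy":0,"dz":0,"roll":0}]'

```text
time_s: 48.8
eef_pos: [514.8, -342.6, 51.2]
ee_rot: [179.9, 0.0, 85.0]
contact_force: [0.7, 1.7, -2.7]
opening: 58.5
grasp_force: 30.0
```

arm_command --steps '[{"claw":-1,"dx":0,"dy":0,"dz":0.1,"roll":0},{"claw":-1,"dx":0,"dy":0,"dz":0.1,"roll":0},{"claw":-1,"dx":0,"dy":0,"dz":0,"roll":0}]'

```text
time_s: 49.1
eef_pos: [514.6, -342.5, 49.0]
ee_rot: [180.0, 0.0, 85.0]
contact_force: [-0.5, -0.4, 2.8]
opening: 58.8
grasp_force: 30.0
```

arm_command --steps '[{"claw":1,"dx":0,"dy":0,"dz":0,"roll":0},{"claw":1,"dx":0,"dy":0,"dz":0,"roll":0},{"claw":1,"dx":0,"dy":0,"dz":0,"roll":0},{"claw":1,"dx":0,"dy":0,"dz":0,"roll":0},{"claw":1,"dx":0,"dy":0,"dz":-2,"roll":0},{"claw":1,"dx":0,"dy":0,"dz":-3,"roll":0},{"claw":1,"dx":0,"dy":0,"dz":-3,"roll":0},{"claw":1,"dx":0,"dy":0,"dz":-2,"roll":0},{"claw":1,"dx":0,"dy":0,"dz":0,"roll":0}]'

```text
time_s: 50.0
eef_pos: [516.2, -343.0, 151.7]
ee_rot: [179.7, 0.1, 85.0]
contact_force: [0.7, -0.3, -1.0]
opening: 92.0
grasp_force: 0.0
```

Run:
```python
from h import *
jars(); go(468.6,-120.2,120,85)
```

```text
jar1 px [308.3 234.8] score 1.00 xy [ 468.6 -120.2]
jar2 px [255.4 211.3] score 0.36 xy [525.2  -1.3]
jar3 px [209.4 211.3] score 0.30 xy [527.7 104.4]
pose [ 515.3 -342.7  149.9] yaw 85.0 -> roll 0.000 dx 21.76 dy -6.59 dz 2.99
```

arm_command --steps '[{"claw":1,"dx":2,"dy":-0.6,"dz":0,"roll":0},{"claw":1,"dx":3.5,"dy":-1.1,"dz":0,"roll":0},{"claw":1,"dx":3.5,"dy":-1.1,"dz":0,"roll":0},{"claw":1,"dx":3.5,"dy":-1.1,"dz":0,"roll":0},{"claw":1,"dx":3.5,"dy":-1.1,"dz":0,"roll":0},{"claw":1,"dx":3.5,"dy":-1,"dz":0,"roll":0},{"claw":1,"dx":2.2,"dy":-0.6,"dz":1.5,"roll":0},{"claw":1,"dx":0,"dy":0,"dz":1.5,"roll":0},{"claw":1,"dx":0,"dy":0,"dz":0,"roll":0},{"claw":1,"dx":0,"dy":0,"dz":0,"roll":0},{"claw":1,"dx":0,"dy":0,"dz":0,"roll":0}]'

```text
time_s: 51.15
eef_pos: [467.8, -121.1, 118.7]
ee_rot: [180.0, 0.0, 84.9]
contact_force: [-0.5, 0.4, 0.7]
opening: 91.5
grasp_force: 0.0
```

Run:
```python
from h import *
go(468.6,-120.2,40.5,85)
```

```text
pose [ 467.8 -121.1  118.7] yaw 84.9 -> roll -0.001 dx 0.09 dy 0.07 dz 7.82
```

arm_command --steps '[{"claw":1,"dx":0.1,"dy":0.05,"dz":1.5,"roll":0},{"claw":1,"dx":0,"dy":0,"dz":2,"roll":0},{"claw":1,"dx":0,"dy":0,"dz":2,"roll":0},{"claw":1,"dx":0,"dy":0,"dz":1.5,"roll":0},{"claw":1,"dx":0,"dy":0,"dz":0.8,"roll":0},{"claw":1,"dx":0,"dy":0,"dz":0,"roll":0},{"claw":-1,"dx":0,"dy":0,"dz":0,"roll":0},{"claw":-1,"dx":0,"dy":0,"dz":0,"roll":0},{"claw":-1,"dx":0,"dy":0,"dz":0,"roll":0},{"claw":-1,"dx":0,"dy":0,"dz":0,"roll":0},{"claw":-1,"dx":0,"dy":0,"dz":0,"roll":0}]'

```text
time_s: 52.25
eef_pos: [468.5, -119.6, 40.9]
ee_rot: [180.0, 0.0, 85.0]
contact_force: [-0.3, -0.1, 4.2]
opening: 58.3
grasp_force: 30.0
```

arm_command --steps '[{"claw":-1,"dx":0,"dy":0,"dz":-1,"roll":0},{"claw":-1,"dx":0,"dy":0,"dz":-3,"roll":0},{"claw":-1,"dx":0,"dy":0,"dz":-3,"roll":0},{"claw":-1,"dx":-1.5,"dy":0,"dz":-2,"roll":0},{"claw":-1,"dx":-3,"dy":-0.1,"dz":-1,"roll":0},{"claw":-1,"dx":-3.5,"dy":-0.1,"dz":0,"roll":0},{"claw":-1,"dx":-3.5,"dy":-0.1,"dz":0,"roll":0},{"claw":-1,"dx":-2.7,"dy":-0.1,"dz":0,"roll":0},{"claw":-1,"dx":-1.5,"dy":-0.1,"dz":0,"roll":0},{"claw":-1,"dx":0,"dy":0,"dz":0,"roll":0},{"claw":-1,"dx":0,"dy":0,"dz":0,"roll":0},{"claw":-1,"dx":0,"dy":0,"dz":0,"roll":0}]'

```text
time_s: 53.45
eef_pos: [450.0, -273.6, 140.6]
ee_rot: [180.0, -0.0, 85.1]
contact_force: [0.1, -0.2, -1.5]
opening: 58.6
grasp_force: 30.0
```

Run:
```python
from h import *
go(450,-276,51,85); t=imaging.get_image("top"); cv2.imwrite("pics/top2.png",t)
cv2.imwrite("pics/top2b.png",cv2.resize(t[160:300,320:480],(800,700),interpolation=cv2.INTER_CUBIC)[:600])
```

```text
pose [ 450.  -273.6  140.6] yaw 85.1 -> roll 0.003 dx -0.24 dy 0.02 dz 8.96
```

View pics/top2b.png

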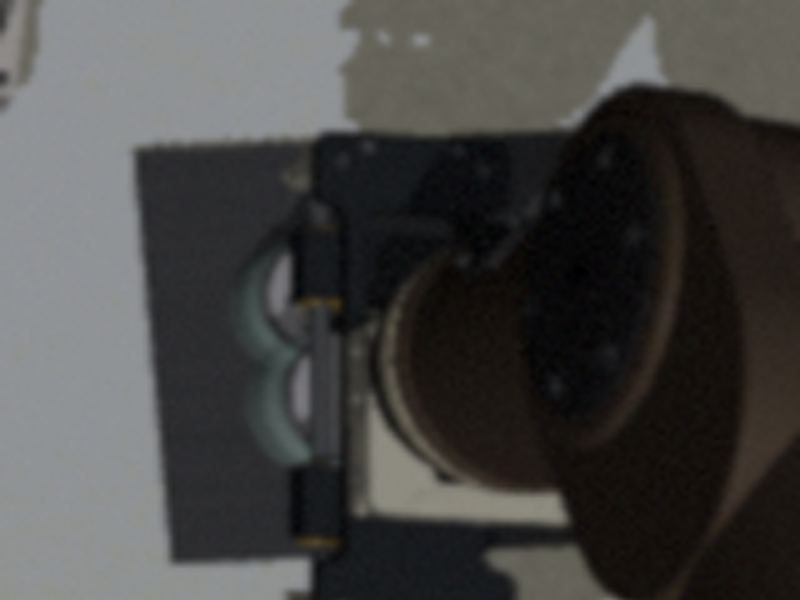

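Two jars show beside the gripper, at about (262,300) and (285,400). I'll check what these should be.

Run:
```python
from h import *
np.set_printoptions(precision=0,suppress=True)
p=proj("top",[[450,-274,130],[450,-274,162],[515,-342,30],[515,-342,70],[451,-408,70]]); print((p-[320,160])*5)
print(onz("top",[(262/5+320,300/5+160),(285/5+320,400/5+160)],35))
s=imaging.get_image("scene"); cv2.imwrite("pics/sc2.png",s); cv2.imwrite("pics/sc2b.png",cv2.resize(s[140:300,30:250],(770,560),interpolation=cv2.INTER_CUBIC))
```

```text
[[328. 397.]
 [353. 392.]
 [393. 269.]
 [424. 258.]
 [584. 396.]]
[[ 501. -277.   35.]
 [ 454. -284.   35.]]
```

View pics/sc2b.png

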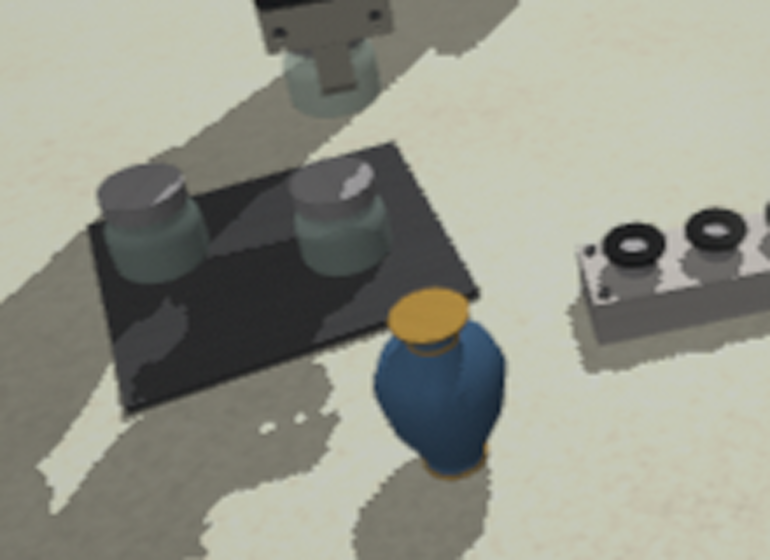

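One jar stands displaced on the slab: caps at (143,188) and (331,190) in this crop. I'll compute where both are.

Run:
```python
from h import *
np.set_printoptions(precision=1,suppress=True)
S=lambda p:crop(p,3.5,(30,140))
print("caps",onz("scene",S([(143,185),(333,187)]),70))
print("bases",onz("scene",S([(159,280),(345,274)]),8))
print("slab",onz("scene",S([(90,227),(393,143),(478,294),(127,412)]),8))
print((proj("scene",[[515,-342,70],[451,-408,70]])-[30,140])*3.5)
```

```text
caps [[ 451.2 -407.3   70. ]
 [ 510.3 -297.9   70. ]]
bases [[ 473.4 -415.8    8. ]
 [ 524.5 -304.6    8. ]]
slab [[ 391.  -451.3    8. ]
 [ 385.2 -235.5    8. ]
 [ 585.5 -231.4    8. ]
 [ 590.7 -447.6    8. ]]
[[263.4 208.6]
 [140.6 183.8]]
```

A jar was knocked to (510,-298) but still stands wholly on the slab (edge at y = -231). I'll put the last jar at (428,-335), clear of both.

arm_command --steps '[{"claw":-1,"dx":-1.5,"dy":-0.4,"dz":0,"roll":0},{"claw":-1,"dx":-3,"dy":-0.8,"dz":0,"roll":0},{"claw":-1,"dx":-1.8,"dy":-0.45,"dz":0,"roll":0},{"claw":-1,"dx":0,"dy":0,"dz":1.5,"roll":0},{"claw":-1,"dx":0,"dy":0,"dz":2,"roll":0},{"claw":-1,"dx":0,"dy":0,"dz":2,"roll":0},{"claw":-1,"dx":0,"dy":0,"dz":1.7,"roll":0},{"claw":-1,"dx":0,"dy":0,"dz":1,"roll":0},{"claw":-1,"dx":0,"dy":0,"dz":0.5,"roll":0},{"claw":-1,"dx":0,"dy":0,"dz":0.2,"roll":0},{"claw":-1,"dx":0,"dy":0,"dz":0.1,"roll":0},{"claw":-1,"dx":0,"dy":0,"dz":0,"roll":0},{"claw":-1,"dx":0,"dy":0,"dz":0,"roll":0}]'

```text
time_s: 54.85
eef_pos: [427.9, -337.0, 51.1]
ee_rot: [180.0, 0.0, 85.0]
contact_force: [-0.1, -0.1, -1.8]
opening: 58.8
grasp_force: 30.0
```

arm_command --steps '[{"claw":-1,"dx":0,"dy":0,"dz":0.1,"roll":0},{"claw":-1,"dx":0,"dy":0,"dz":0.1,"roll":0},{"claw":-1,"dx":0,"dy":0,"dz":0,"roll":0}]'

```text
time_s: 55.15
eef_pos: [427.7, -337.0, 48.9]
ee_rot: [180.0, 0.0, 85.0]
contact_force: [-0.6, -0.7, 2.2]
opening: 58.5
grasp_force: 30.0
```

arm_command --steps '[{"claw":0.65,"dx":0,"dy":0,"dz":0,"roll":0},{"claw":0.65,"dx":0,"dy":0,"dz":0,"roll":0},{"claw":0.65,"dx":0,"dy":0,"dz":0,"roll":0},{"claw":0.65,"dx":0,"dy":0,"dz":0,"roll":0},{"claw":0.65,"dx":0,"dy":0,"dz":-2,"roll":0},{"claw":0.65,"dx":0,"dy":0,"dz":-3,"roll":0},{"claw":0.65,"dx":0,"dy":0,"dz":-3,"roll":0},{"claw":0.65,"dx":0,"dy":0,"dz":-3,"roll":0},{"claw":0.65,"dx":2,"dy":0,"dz":-3,"roll":0},{"claw":0.65,"dx":4,"dy":0,"dz":-2,"roll":0},{"claw":0.65,"dx":4,"dy":0,"dz":0,"roll":0},{"claw":0.65,"dx":4,"dy":0,"dz":0,"roll":0},{"claw":0.65,"dx":4,"dy":0,"dz":0,"roll":0},{"claw":0.65,"dx":4,"dy":0,"dz":0,"roll":0},{"claw":0.65,"dx":4,"dy":0,"dz":0,"roll":0},{"claw":0.65,"dx":2,"dy":0,"dz":0,"roll":0},{"claw":0.65,"dx":0,"dy":0,"dz":0,"roll":0}]'

```text
time_s: 56.85
eef_pos: [452.2, -54.4, 208.9]
ee_rot: [180.0, -0.1, 85.3]
contact_force: [-0.2, -0.5, 0.6]
opening: 75.9
grasp_force: 0.0
```

Run:
```python
from h import *
a=imaging.get_image("scene"); b=imaging.get_image("top"); cv2.imwrite("pics/fin_s.png",a); cv2.imwrite("pics/fin_t.png",b)
cv2.imwrite("pics/fin.png",np.vstack([cv2.resize(a[100:290,30:430],(632,300)),cv2.resize(b[80:320,:],(632,296))]))
```

```text
(no output)
```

View pics/fin.png

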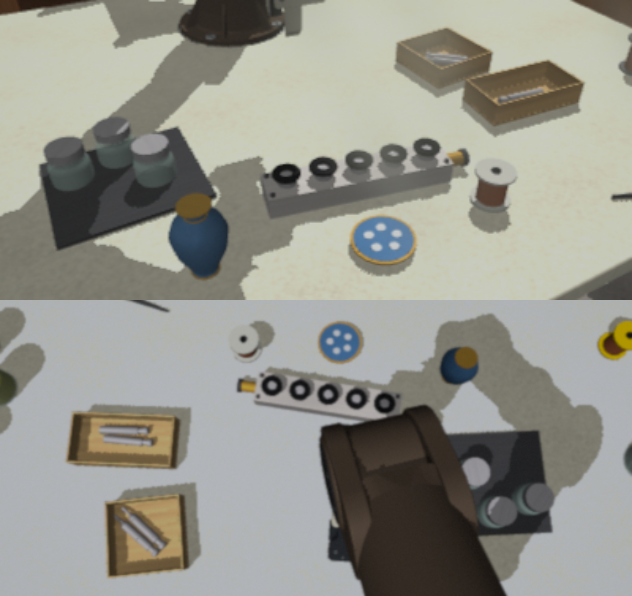

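All three jars stand on the slab, the fittings are empty and the tubes lie in their bins. The spool, dish and vase look undisturbed, and the arm is clear.

Run:
```python
from workcell import robot
print(robot.hand_in())
```

```text
the job is handed in; nothing more can be done
None
```

I handed the job in at about 57 s: both plain tubes are in the long bin, both fine-nozzle tubes are in the square bin, all three jars stand upright on the slab (one had been knocked aside but stayed wholly on it), and the spool, dish and vase were left where they were.

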